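Close and latch the packed bar-kit case

TASK

The bar kit is packed and ready to go: shut the lid of the black travel case, swing the latch's wire bail up and over so that its bar hooks behind the lip of the keeper on the lid, then push the stiff latch lever down past centre until it lies fully home against its stop and holds the lid clamped on its seal. Push with the fingertips rather than gripping, feel your way and never press on anything with more than 2 kg or so of force, and leave the bottle, stopper and glass where they stand.

Things in the scene. Friction and masses are not known exactly. Their poses are not given: they have to be found in the camera images.
- case: Black travel case, aluminium edges, steel corners: 260 wide (its y), 150 deep (its x), 118 high shut (body 90, lid 28); full and heavy, it does not shift. Origin: centre of its underside, on the worktop; x points from the front (latch side, towards the robot) to the back, z up. Front face: x = -75 mm. A bow handle sticks out 17 mm at each end.
- lid (a joint): Lid hinge along the case's y at x +75, z 90 mm of the case (back). 0 = lid resting on its seal, positive = open (rad; 0.2 to 0.5 at the start), the front edge rising. Stiff: the lid stays where it is left and takes 1 to 4 N at its front to close. Its rubber seal turns with it.
- shell (a joint): How far the lid's shell is squeezed down into its springy rubber seal, about the same hinge line: 0 = not at all, about -0.008 to -0.024 once the latch clamps it (1 to 3.5 mm at the front; the front pushes back with about 15 N a mm).
- lid_front (a point): Middle of the lid's top front edge: 150 mm in front of the hinge line, 28 mm above the lid's underside.
- keeper (a point): Where the bail bar's centre lies when hooked: in the groove of the keeper, a steel hook 20 mm wide on the lid's front. Lid shut: 6 mm in front of the front face, 104 mm up; axes as the case's. The groove is open at the top, 9.5 mm from the lid's face to its upturned lip, 2.5 mm thick, top 2.5 mm above this point: the bar must pass over the lip, and is then drawn against its inside.
- latch_place (a point): Marked on the case, not on the latch: where the latch lever's pivot axis (along y) should be, 11.5 mm in front of the front face, 68 mm up, under the keeper; axes as the case's. Rubber packing and slotted screws put the real pivot up to 3 mm nearer or farther out and up to 1 mm higher or lower. Lever: steel plate 26 wide, 3.6 thick, 52 long from the pivot, last 14 mm flared outward 5 mm.
- lever (a joint): Latch lever. 1.57 = straight out (stop; 1.38 to 1.55 at the start), 0 = straight down, -0.09 = home on a hard stop. A stiff rivet makes it need 7 to 9 N, 40 mm from the pivot, all the way. Bail hooked: slack is gone at 1.1 to 0.6, the push rises to 9 to 14 N near 0.6, passes centre at 0.04 to 0.2 (let go before, it springs back); after that it stays put and must still be pushed home.
- bail (a joint): Wire bail hinged on the lever 22 mm from the lever's pivot: U of 5 mm wire, two legs 45 mm apart either side of the lever, 55 mm long to the bar (along y). Angle to the lever: 0 = in line, pointing back past the pivot; grows swinging away from the case, stop 2.25. Loose, it falls the way it leans: at first outward, 0.7 to 0.9 rad from upright. Over the keeper, lever out, it reads 0.65 to 0.97.
- bottle: Small bitters bottle, 43 mm across, 142 high, standing left of the case (leave alone). Origin: centre of its underside.
- stopper: Bottle stopper standing on its head, 33 mm across, 55 high, in front of the case to the right (leave alone). Origin: centre of its underside.
- glass: Rocks glass, 92 mm across, 97 high, standing on a coaster farther left (leave alone). Origin: centre of its underside.

How it is judged:
By the outcome, as a careful person would: the job done as asked, in the order asked, and still so for the second after the job is handed in, with the robot touching nothing.
It also fails if it takes over 64 s, if anything falls off the work surface, if the arm or the gripper's body presses on something with over 40 N, if the wrist force passes 120 N, or if a joint passes its speed limit or range.

ROBOT

A 6-joint arm with a two-finger parallel gripper is mounted at the origin on a cart in front of the work surface, level with it; the furniture and walls round the work are solid. World frame = base frame: x ahead of the robot, y to its left, z up, the work surface at z = 0. Lengths are in m, angles in rad, forces in N, time in s.
With the tool pointing down it reaches from about 0.375 to 0.9 m from the base axis. Payload 3.1 kg.
Tool frame: the origin (TCP) lies midway between the tips of the shut fingers; the grasp point (between the pads) lies 19 mm behind it; z points along the fingers, y is the direction in which the jaws open and shut (so a half turn about z gives the same grasp; the last joint's range is limited). The gripper opens to 85 mm and grips with 20 to 120 N. Pads are 22 mm wide; open, the fingers measure 114 mm over their backs; the gripper's body (76 mm by 85 mm) begins 54 mm behind the grasp point. The pads swing forward as they close: fully open they stand 13 mm farther back than shut.
Start: joints at [-1.429, 0.527, 1.433, -0, 1.181, -0.178], TCP at [0.197, -0.593, 0.204] pointing down, gripper open.
Joint ranges: [-3.08, 3.08], [-0.75, 2.2], [0.22, 2.44], [-1.43, 4.57], [0, 2.65], [-2.85, 2.85]. Speed limits (rad/s): [2.79, 2.79, 3.14, 3.14, 3.14, 3.14].

INTERFACE

Orientations are given as a 3x3 rotation matrix whose columns are the frame's x, y, z axes.
In Python, from bench import bot gives the robot as it stands.
- The arm moves only by the tool jog_arm, never from a script. Its argument "steps" is a list of rows, each a list of 7 numbers: the shift along the tool's x, y, z in mm, then the turn, a rotation vector about the tool's x, y, z in rad, then the opening in per cent of the stroke, from 0 (shut) to 100 (fully open). A call has 1 to 5 rows; each row is the pose to reach, as a shift and turn from the pose commanded when the call began, along the tool's axes at that moment; what a row does not reach only later rows make up. A row lasts 1/12 s, in which the tool goes at most 41.7 mm and 7.16 degrees, less where a joint would pass 70% of its speed; a pose out of reach is approached as far as the arm can. A call with a gripper value outside its range is refused whole. The fingers move at their own pace and stop on an object; "newtons" is the grip in N (left out, the last holds). Time passes only in rows, so rows that repeat a pose let the fingers close. It gives the time, the measured TCP pose, the force and the opening at its end, in the units of the state.
- bot.get_obs(): the state, without advancing time (a new reading comes with each control period).
- bot.snapshot(name): name is "scene" or "side" or "wrist"; returns the picture (384x512x3 uint8, red, green, blue); there is no depth.
- bot.camera_info(name): a dict with "fov_y" (degrees; the focal length in pixels is half the picture's height over the tangent of half this angle, whatever the lens; pixels are square), "cx", "cy" (the principal point, pixels), "camera_from_world" (4x4, takes a point from world to camera coordinates); the wrist camera has in their place "T_tool_cam" (4x4, takes a point from camera to tool coordinates, whose origin is the TCP and whose axes are the flange's). Camera axes: x right, y down, z forward; pixel columns grow to the right and rows downward; lengths in m; the calibration is good to about 2 mm. A picture is of the moment at which its call begins: read the wrist's pose just before it. camera_info takes no time and is no camera call.
- bot.close_job(): hands the job in, once; it reports no verdict.
The state is a dict: "time": time; "joint_pos": joint angles; "joint_velocities": joint speeds; "joint_efforts": joint torques, N m; "ee_pos": TCP position; "ee_rot": TCP orientation; "contact_force": force on the tool from outside, world axes, zero at the start; "moment": the same for the moment, N m; "finger_gap": finger opening in m.
Only numpy, scipy, OpenCV 4.12 (cv2) and the standard library are available. Lean on these libraries where they do the work, as an engineer would, in place of code of your own. Each camera call takes 0.05 s, during which the arm holds its last target.

## Working session

There is one attempt and no reset: what is moved stays moved. The work goes in short steps, Python scripts to look and compute and a tool call to move; the robot and the scene stay as the last step left them, time stands still between calls to the robot, and variables do not carry over. Pictures are saved under pics/ and viewed, and the job is handed in when it is done.

Besides the shell and the picture viewer there is one more tool, called after "Emit:" as name([rows], argument=value, ...), one row to a line, values as JSON. jog_arm: Moves the arm, as the interface text tells. Its arguments: {"type":"object","properties":{"steps":{"type":"array"},"newtons":{"type":"number"}},"required":["steps"]}

```bash
ls; mkdir -p pics
python3 - <<'E'
from bench import bot
import cv2, numpy as np
np.set_printoptions(precision=4,suppress=True)
o=bot.get_obs(); print(o)
for n in ["scene","side","wrist"]:
    im=bot.snapshot(n); cv2.imwrite(f"pics/{n}0.png",im[:,:,::-1]); print(n,bot.camera_info(n))
E
```

```text
pics
{'time': 0.0, 'joint_pos': array([-1.4285,  0.5285,  1.4339,  0.    ,  1.1814, -0.1785]), 'joint_velocities': array([ 0.0017, -0.0006,  0.0002,  0.0015,  0.0015,  0.0021]), 'joint_efforts': array([  0.0015, -44.2347, -17.8023,  -0.0002,   0.0084,  -0.    ]), 'ee_pos': array([ 0.197 , -0.5923,  0.2031]), 'ee_rot': array([[ 0.949 ,  0.3153, -0.0003],
       [ 0.3153, -0.949 ,  0.0022],
       [ 0.0004, -0.0022, -1.    ]]), 'contact_force': array([0.3552, 0.4913, 0.1216]), 'moment': array([0.0387, 0.0389, 0.0497]), 'finger_gap': 0.08579164357700501}
scene {'fov_y': 56.94464040574179, 'cx': 263.83185416456485, 'cy': 194.51775301164867, 'camera_from_world': array([[ 0.695 , -0.7185,  0.0249, -0.3089],
       [-0.3151, -0.3356, -0.8878,  0.2922],
       [ 0.6462,  0.6092, -0.4596,  0.6213],
       [ 0.    ,  0.    ,  0.    ,  1.    ]])}
side {'fov_y': 54.433326183378426, 'cx': 260.5310981488112, 'cy': 188.71473145977043, 'camera_from_world': array([[ 0.9059, -0.4232, -0.0185, -0.451 ],
       [-0.2861, -0.5792, -0.7633,  0.3026],
       [ 0.3123,  0.6967, -0.6458,  0.7571],
       [ 0.    ,  0.    ,  0.    ,  1.    ]])}
wrist {'fov_y': 66.20841143591889, 'cx': 254.19776187092717, 'cy': 195.3864773244661, 'T_tool_cam': array([[-0.0006, -0.9502, -0.3117,  0.0805],
       [ 1.    , -0.0006, -0.0001,  0.0005],
       [-0.0001, -0.3117,  0.9502, -0.1694],
       [ 0.    ,  0.    ,  0.    ,  1.    ]])}
```

View pics/scene0.png

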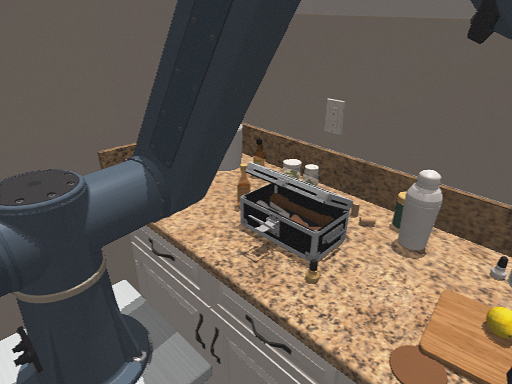

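View pics/side0.png

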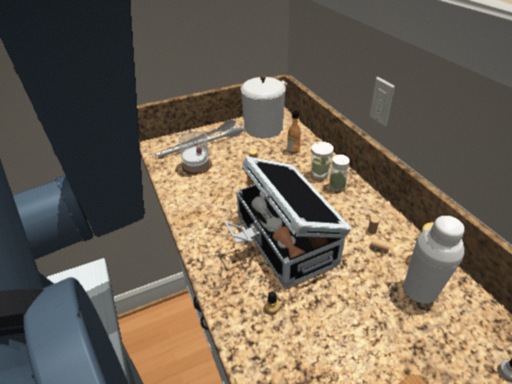

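View pics/wrist0.png

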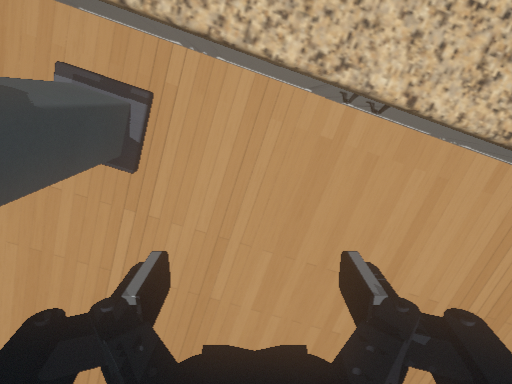

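```bash
cat > h.py <<'E'
import numpy as np, cv2
from bench import bot
np.set_printoptions(precision=4,suppress=True)
def K(ci):
    f=192/np.tan(np.radians(ci["fov_y"]/2)); return f,ci["cx"],ci["cy"]
def Tcw(name,obs=None):
    ci=bot.camera_info(name)
    if name!="wrist": return ci["camera_from_world"]
    o=obs or bot.get_obs()
    T=np.eye(4);T[:3,:3]=o["ee_rot"];T[:3,3]=o["ee_pos"]
    return np.linalg.inv(T@ci["T_tool_cam"])
def proj(name,P,T=None):
    f,cx,cy=K(bot.camera_info(name)); T=Tcw(name) if T is None else T
    P=np.atleast_2d(P); c=P@T[:3,:3].T+T[:3,3]
    return np.c_[f*c[:,0]/c[:,2]+cx, f*c[:,1]/c[:,2]+cy]
def ray(name,uv,T=None):
    f,cx,cy=K(bot.camera_info(name)); T=Tcw(name) if T is None else T
    d=np.array([(uv[0]-cx)/f,(uv[1]-cy)/f,1.]); R=T[:3,:3]
    return -R.T@T[:3,3], R.T@d/np.linalg.norm(d)
def onz(name,uv,z,T=None):
    o,d=ray(name,uv,T); return o+d*(z-o[2])/d[2]
def tri(l):
    A=np.zeros((3,3));b=np.zeros(3)
    for n,uv,T in l:
        o,d=ray(n,uv,T);M=np.eye(3)-np.outer(d,d);A+=M;b+=M@o
    p=np.linalg.solve(A,b)
    return p,[np.linalg.norm(proj(n,p,T)[0]-uv) for n,uv,T in l]
def crop(img,x,y,w,h,s,name):
    c=cv2.resize(img[y:y+h,x:x+w],None,fx=s,fy=s,interpolation=cv2.INTER_CUBIC)
    cv2.imwrite(name,c)
E
python3 - <<'E'
from h import *
crop(cv2.imread("pics/scene0.png"),220,150,160,120,5,"pics/sc0.png")
crop(cv2.imread("pics/side0.png"),215,145,160,120,5,"pics/sd0.png")
E
```

```text
(no output)
```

View pics/sc0.png

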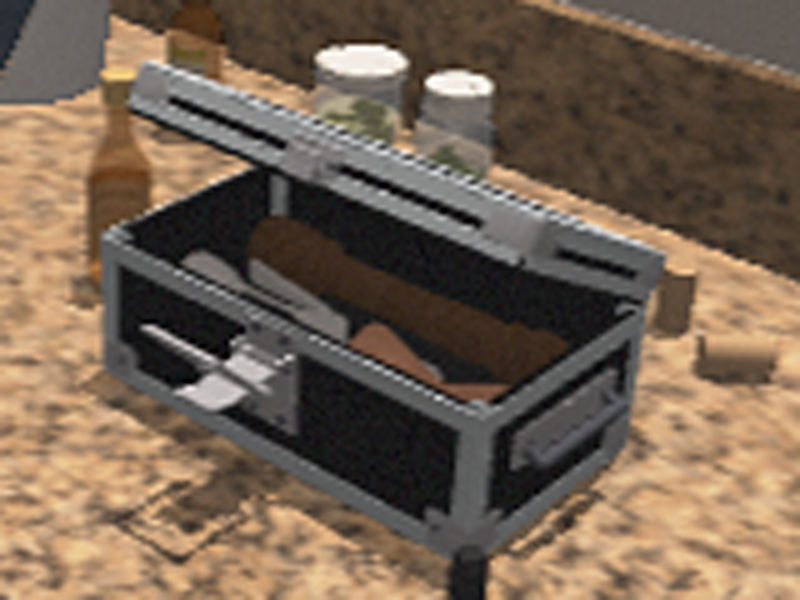

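View pics/sd0.png

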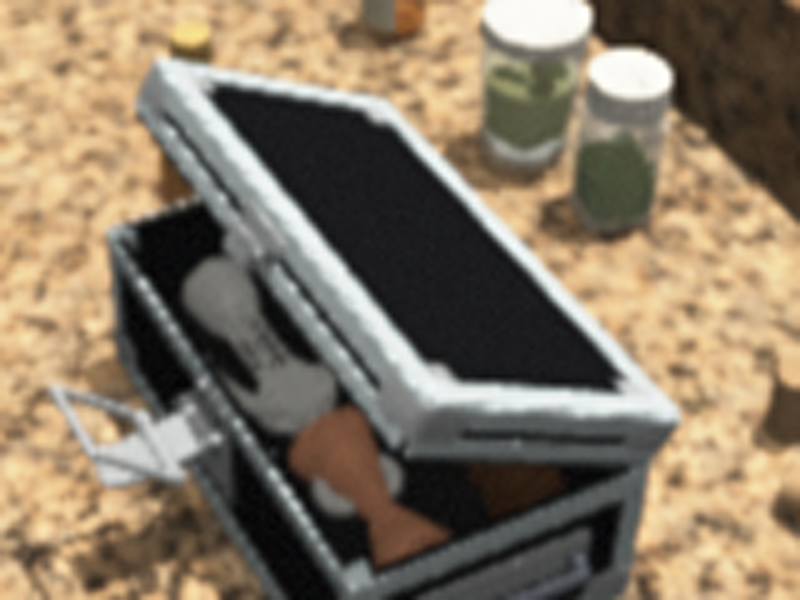

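Run:
```python
from h import *
s=lambda u,v:(220+u/5-.4,150+v/5-.4); d=lambda u,v:(215+u/5-.4,145+v/5-.4)
print("sc FLt",onz("scene",s(107,238),.09),"FRt",onz("scene",s(478,410),.09),"BRt",onz("scene",s(643,308),.09))
print("sc FLb",onz("scene",s(108,370),0),"FRb",onz("scene",s(477,556),0),"BRb",onz("scene",s(630,450),0))
print("sd FLt",onz("side",d(113,238),.09),"FRt",onz("side",d(352,592),.09))
print(tri([("scene",s(107,238),None),("side",d(113,238),None)]))
print(tri([("scene",s(478,410),None),("side",d(352,592),None)]))
# lid front top corners
print("lidL",tri([("scene",s(143,65),None),("side",d(155,62),None)]))
print("lidR",tri([("scene",s(662,258),None),("side",d(425,410),None)]))
print("keeper",tri([("scene",s(305,160),None),("side",d(240,250),None)]))
print("leverTip",tri([("scene",s(195,400),None),("side",d(115,475),None)]))
print("barEnds",tri([("scene",s(145,330),None),("side",d(55,390),None)]))
```

```text
sc FLt [0.4976 0.1432 0.09  ] FRt [ 0.5071 -0.1065  0.09  ] BRt [ 0.6495 -0.1082  0.09  ]
sc FLb [0.5012 0.1469 0.    ] FRb [ 0.5161 -0.1094  0.    ] BRb [ 0.6527 -0.112   0.    ]
sd FLt [0.5    0.1415 0.09  ] FRt [ 0.5036 -0.1122  0.09  ]
(array([0.5014, 0.1465, 0.0866]), [np.float64(0.3197429349811512), np.float64(0.34931573203048966)])
(array([ 0.5027, -0.1114,  0.0925]), [np.float64(0.9245472191594588), np.float64(1.0544749647892724)])
lidL (array([0.5327, 0.1521, 0.1821]), [np.float64(0.22229458051954942), np.float64(0.2504143622652591)])
lidR (array([ 0.5106, -0.1679,  0.2165]), [np.float64(11.194678393617465), np.float64(13.34801200099242)])
keeper (array([0.5125, 0.0136, 0.1778]), [np.float64(0.207834936459792), np.float64(0.23735296655250704)])
leverTip (array([0.4482, 0.0214, 0.0595]), [np.float64(1.1521672104018603), np.float64(1.2491089543922238)])
barEnds (array([0.4314, 0.0432, 0.1004]), [np.float64(0.1379323283698646), np.float64(0.14942952840043197)])
```

Emit:
jog_arm([
  [35,-26,-10,0,0,0.1,0],
  [70,-52,-20,0,0,0.2,0],
  [105,-78,-30,0,0,0.32,0],
  [140,-105,-40,0,0,0.32,0],
  [173,-132,-47,0,0,0.32,0],
])

```text
time: 0.57
ee_pos: [0.3127, -0.4237, 0.2489]
ee_rot: [[1.0, -0.0, 0.0], [-0.0, -1.0, -0.0], [0.0, 0.0, -1.0]]
contact_force: [1.5, -0.6, -0.3]
finger_gap: 0.0258
```

Emit:
jog_arm([
  [10,-39,0,0,0,0,0],
  [20,-78,0,0,0,0,0],
  [30,-117,0,0,0,0,0],
  [40,-156,0,0,0,0,0],
  [50,-196,0,0,0,0,0],
])

```text
time: 0.98
ee_pos: [0.3619, -0.2272, 0.2485]
ee_rot: [[1.0, 0.0, 0.0], [0.0, -1.0, 0.0], [0.0, -0.0, -1.0]]
contact_force: [1.8, 0.4, 0.7]
finger_gap: -0.0002
```

Emit:
jog_arm([
  [10,-39,0,0,0,0,0],
  [20,-78,0,0,0,0,0],
  [30,-117,0,0,0,0,0],
  [40,-156,0,0,0,0,0],
  [50,-196,0,0,0,0,0],
])

```text
time: 1.4
ee_pos: [0.4116, -0.0312, 0.2487]
ee_rot: [[1.0, 0.0, 0.0], [0.0, -1.0, -0.0], [0.0, 0.0, -1.0]]
contact_force: [0.9, -0.4, 0.1]
finger_gap: -0.0002
```

Run:
```python
from h import *
o=bot.get_obs(); im=bot.snapshot("wrist")[:,:,::-1]; print(o["time"],o["ee_pos"],o["ee_rot"],o["joint_pos"]); cv2.imwrite("pics/w1.png",im); np.save("T1.npy",Tcw("wrist",o))
```

```text
1.4 [ 0.4116 -0.0312  0.2487] [[ 1.      0.0003  0.0003]
 [ 0.0003 -1.     -0.0002]
 [ 0.0003  0.0002 -1.    ]] [-0.3479  0.1736  1.8729 -0.0001  1.0948  1.2227]
```

View pics/w1.png

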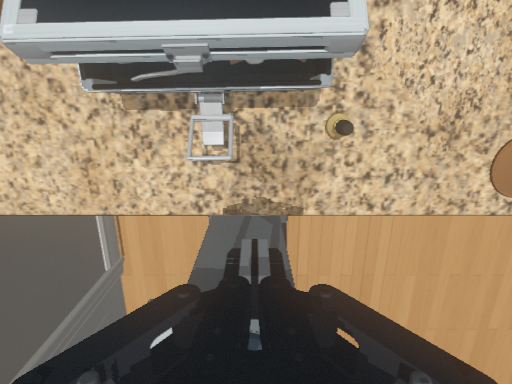

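Run:
```python
from h import *
crop(cv2.imread("pics/w1.png"),0,0,380,220,2.1,"pics/w1a.png")
crop(cv2.imread("pics/w1.png"),160,40,100,130,4.6,"pics/w1b.png")
```

```text
(no output)
```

View pics/w1a.png

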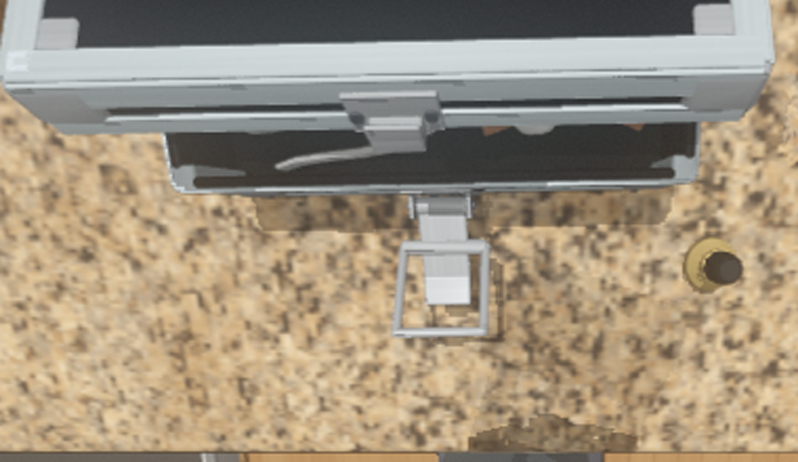

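View pics/w1b.png

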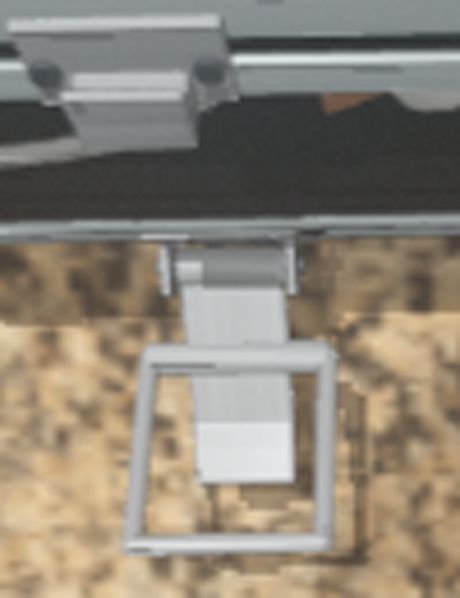

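Run:
```python
from h import *
T=np.load("T1.npy")
a=lambda u,v:((u+.5)/2.1-.5,(v+.5)/2.1-.5); b=lambda u,v:(160+(u+.5)/4.6-.5,40+(v+.5)/4.6-.5)
w=lambda uv,z:onz("wrist",uv,z,T)
print("rimL",w(a(178,191),.09),"rimR",w(a(692,184),.09))
for z in(.098,.104): print("bar",z,w(b(130,548),z),w(b(327,545),z))
print("hinge",w(b(147,357),.066),w(b(333,357),.066))
print("tip",w(b(200,480),.067),w(b(294,480),.067))
print("pivot",w(b(176,265),.068),w(b(288,265),.068))
for z in(.18,.17): print("lidtop",z,w(a(5,85),z),w(a(771,62),z))
print("stopper",w(a(700,262),.0))
```

```text
rimL [0.5004 0.1466 0.09  ] rimR [ 0.5036 -0.1102  0.09  ]
bar 0.098 [0.4297 0.0414 0.098 ] [ 0.4304 -0.0057  0.098 ]
bar 0.104 [0.4308 0.04   0.104 ] [ 0.4315 -0.0062  0.104 ]
hinge [0.472  0.0409 0.066 ] [ 0.472  -0.0059  0.066 ]
tip [0.4414 0.0291 0.067 ] [0.4413 0.0049 0.067 ]
pivot [0.494 0.032 0.068] [0.494  0.0045 0.068 ]
lidtop 0.18 [0.5327 0.1513 0.18  ] [ 0.5397 -0.1125  0.18  ]
lidtop 0.17 [0.5344 0.159  0.17  ] [ 0.5417 -0.1159  0.17  ]
stopper [ 0.4584 -0.1408  0.    ]
```

Emit:
jog_arm([
  [38,-15,0,0,0,0,0],
  [76,-30,0,0,0,0,0],
  [114,-45,0,0,0,0,0],
  [121,-49,25,0,0,0,0],
  [121,-49,60,0,0,0,0],
])

```text
time: 1.87
ee_pos: [0.5391, 0.0165, 0.1906]
ee_rot: [[1.0, 0.004, 0.012], [0.004, -1.0, -0.002], [0.012, 0.002, -1.0]]
contact_force: [0.3, -0.2, -1.1]
finger_gap: 0.0005
```

Emit:
jog_arm([
  [0,0,6,0,0,0,0],
  [0,0,12,0,0,0,0],
  [0,0,18,0,0,0,0],
  [0,0,24,0,0,0,0],
  [0,0,30,0,0,0,0],
])

```text
time: 2.28
ee_pos: [0.5334, 0.0154, 0.1595]
ee_rot: [[1.0, 0.0, 0.003], [0.0, -1.0, -0.001], [0.003, 0.001, -1.0]]
contact_force: [0.1, -0.4, -0.2]
finger_gap: 0.0
```

Emit:
jog_arm([
  [0,0,5,0,0,0,0],
  [0,0,10,0,0,0,0],
  [0,0,15,0,0,0,0],
  [0,0,20,0,0,0,0],
  [0,0,25,0,0,0,0],
])

```text
time: 2.7
ee_pos: [0.5334, 0.0158, 0.1341]
ee_rot: [[1.0, 0.0, 0.002], [0.0, -1.0, -0.0], [0.002, 0.0, -1.0]]
contact_force: [-0.2, 0.5, 2.2]
finger_gap: -0.0002
```

Run:
```python
from h import *
im=bot.snapshot("side")[:,:,::-1]; crop(im,180,120,200,150,4,"pics/sd2.png")
```

```text
(no output)
```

View pics/sd2.png

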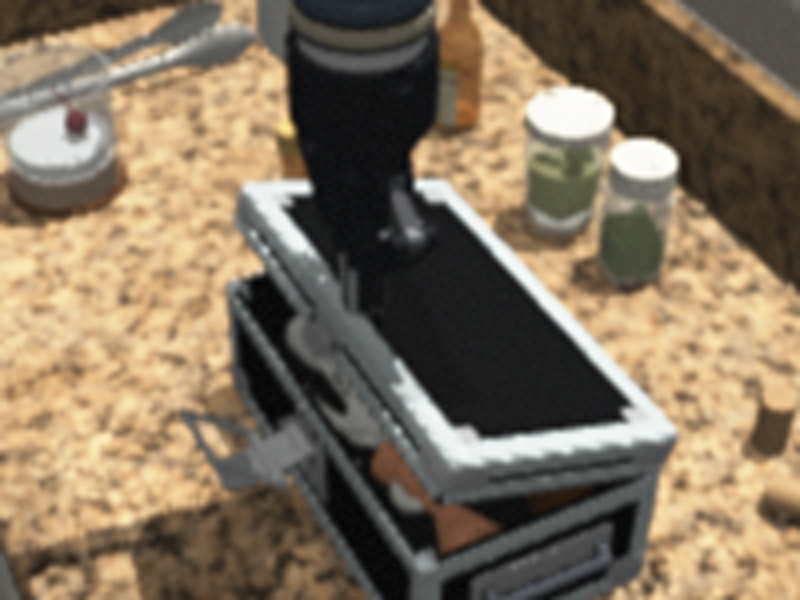

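Emit:
jog_arm([
  [0,0,3,0,0,0,0],
  [0,0,6,0,0,0,0],
  [0,0,8,0,0,0,0],
  [0,0,10,0,0,0,0],
  [0,0,12,0,0,0,0],
])

```text
time: 3.17
ee_pos: [0.5327, 0.016, 0.1214]
ee_rot: [[1.0, 0.001, 0.0], [0.001, -1.0, -0.0], [0.0, 0.0, -1.0]]
contact_force: [-0.7, -0.2, 1.9]
finger_gap: 0.0001
```

Emit:
jog_arm([
  [0,0,0.5,0,0,0,0],
  [0,0,1,0,0,0,0],
  [0,0,1.5,0,0,0,0],
  [0,0,2,0,0,0,0],
])

```text
time: 3.5
ee_pos: [0.5327, 0.016, 0.1196]
ee_rot: [[1.0, 0.001, 0.0], [0.001, -1.0, 0.0], [0.0, -0.0, -1.0]]
contact_force: [-0.8, -0.8, 1.0]
finger_gap: -0.0
```

Emit:
jog_arm([
  [0,0,0.4,0,0,0,0],
  [0,0,0.8,0,0,0,0],
  [0,0,1.2,0,0,0,0],
])

```text
time: 3.75
ee_pos: [0.5327, 0.016, 0.1184]
ee_rot: [[1.0, 0.001, 0.0], [0.001, -1.0, -0.0], [0.0, 0.0, -1.0]]
contact_force: [-1.0, -1.1, 2.4]
finger_gap: -0.0
```

Emit:
jog_arm([
  [0,0,0.4,0,0,0,0],
  [0,0,0.7,0,0,0,0],
])

```text
time: 3.92
ee_pos: [0.5327, 0.016, 0.1177]
ee_rot: [[1.0, 0.001, 0.0], [0.001, -1.0, -0.0], [0.0, 0.0, -1.0]]
contact_force: [-0.7, 0.1, 1.7]
finger_gap: -0.0002
```

Emit:
jog_arm([
  [0,0,0.3,0,0,0,0],
  [0,0,0.6,0,0,0,0],
])

```text
time: 4.08
ee_pos: [0.5327, 0.016, 0.1171]
ee_rot: [[1.0, 0.001, 0.0], [0.001, -1.0, -0.0], [0.0, 0.0, -1.0]]
contact_force: [-0.7, 1.0, 1.5]
finger_gap: 0.0003
```

Emit:
jog_arm([
  [0,0,0.3,0,0,0,0],
  [0,0,0.5,0,0,0,0],
])

```text
time: 4.25
ee_pos: [0.5326, 0.016, 0.1166]
ee_rot: [[1.0, 0.001, -0.0], [0.001, -1.0, -0.0], [-0.0, 0.0, -1.0]]
contact_force: [0.1, 0.2, 1.2]
finger_gap: -0.0001
```

Emit:
jog_arm([
  [0,0,0.4,0,0,0,0],
  [0,0,0.8,0,0,0,0],
])

```text
time: 4.42
ee_pos: [0.5327, 0.016, 0.1158]
ee_rot: [[1.0, 0.001, -0.0], [0.001, -1.0, 0.0], [-0.0, -0.0, -1.0]]
contact_force: [-1.0, 0.6, 1.3]
finger_gap: 0.0001
```

Run:
```python
from h import *
im=bot.snapshot("side")[:,:,::-1]; crop(im,200,150,160,120,5,"pics/sd3.png")
```

```text
(no output)
```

View pics/sd3.png

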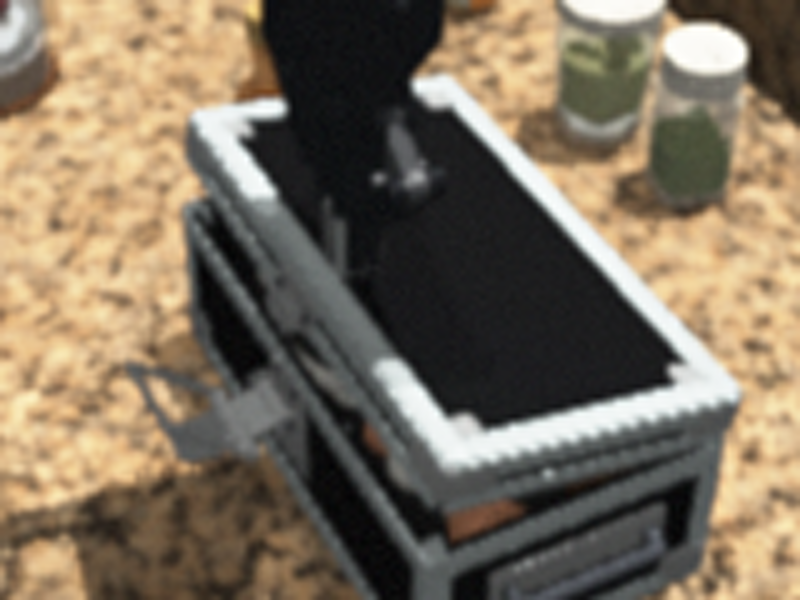

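Emit:
jog_arm([
  [0,0,1,0,0,0,0],
  [0,0,2,0,0,0,0],
  [0,0,3,0,0,0,0],
])

```text
time: 4.72
ee_pos: [0.5326, 0.016, 0.1127]
ee_rot: [[1.0, 0.001, -0.0], [0.001, -1.0, -0.0], [-0.0, 0.0, -1.0]]
contact_force: [-1.1, -0.4, 1.5]
finger_gap: 0.0001
```

Emit:
jog_arm([
  [0,0,0.7,0,0,0,0],
  [0,0,1.4,0,0,0,0],
])

```text
time: 4.88
ee_pos: [0.5326, 0.016, 0.1112]
ee_rot: [[1.0, 0.001, -0.0], [0.001, -1.0, 0.0], [-0.0, -0.0, -1.0]]
contact_force: [-1.2, 0.0, 1.9]
finger_gap: 0.0004
```

Run:
```python
from h import *
im=bot.snapshot("side")[:,:,::-1]; crop(im,200,150,160,120,5,"pics/sd4.png")
im=bot.snapshot("scene")[:,:,::-1]; crop(im,220,150,160,120,5,"pics/sc4.png")
```

```text
(no output)
```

View pics/sd4.png

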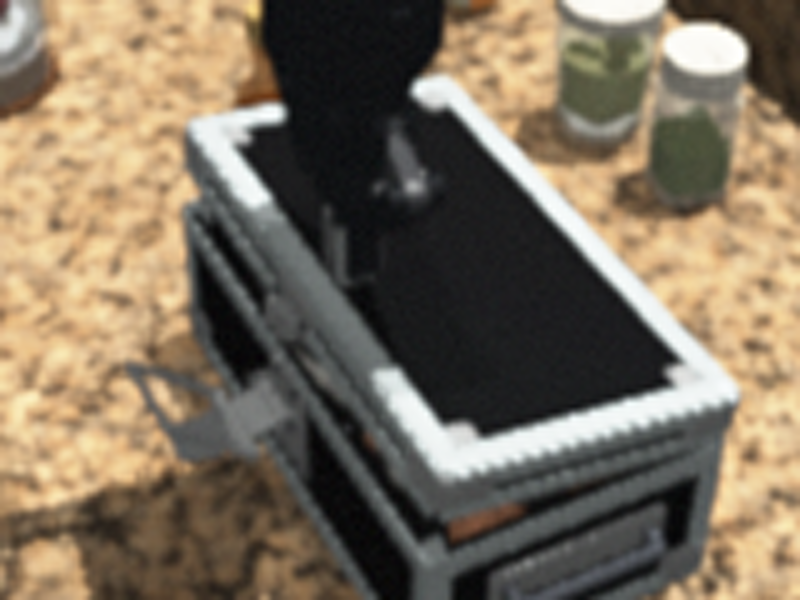

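View pics/sc4.png

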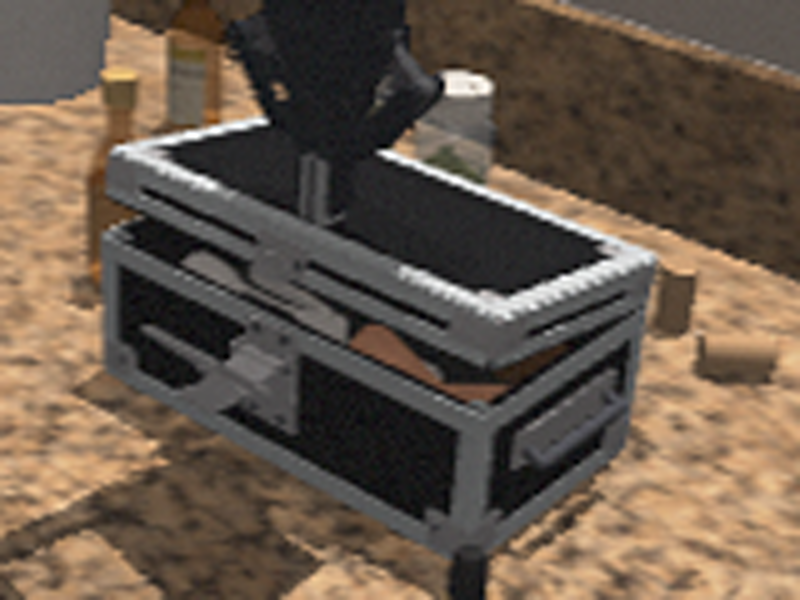

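Emit:
jog_arm([
  [0,0,1.2,0,0,0,0],
  [0,0,2.4,0,0,0,0],
  [0,0,3.6,0,0,0,0],
])

```text
time: 5.23
ee_pos: [0.5326, 0.016, 0.1077]
ee_rot: [[1.0, 0.001, -0.0], [0.001, -1.0, -0.0], [-0.0, 0.0, -1.0]]
contact_force: [-1.3, 0.7, 1.6]
finger_gap: 0.0001
```

Emit:
jog_arm([
  [0,0,1,0,0,0,0],
  [0,0,2,0,0,0,0],
  [0,0,3,0,0,0,0],
])

```text
time: 5.48
ee_pos: [0.5326, 0.016, 0.1046]
ee_rot: [[1.0, 0.001, -0.0], [0.001, -1.0, 0.0], [-0.0, -0.0, -1.0]]
contact_force: [-1.1, -0.3, 0.8]
finger_gap: -0.0001
```

Run:
```python
from h import *
im=bot.snapshot("scene")[:,:,::-1]; crop(im,220,150,160,120,5,"pics/sc5.png")
```

```text
(no output)
```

View pics/sc5.png

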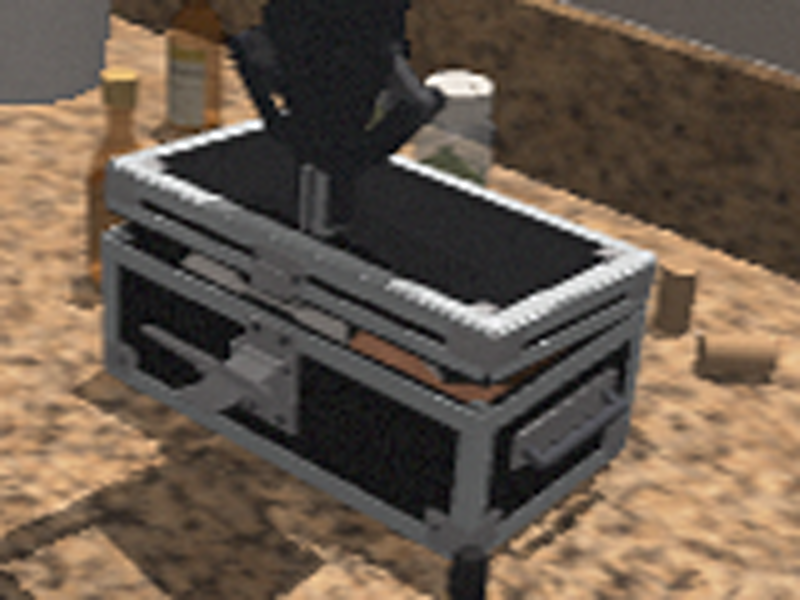

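Emit:
jog_arm([
  [0,0,1.5,0,0,0,0],
  [0,0,3,0,0,0,0],
  [0,0,4.5,0,0,0,0],
])

```text
time: 5.78
ee_pos: [0.5326, 0.016, 0.1002]
ee_rot: [[1.0, 0.001, -0.0], [0.001, -1.0, 0.0], [-0.0, -0.0, -1.0]]
contact_force: [-1.2, -0.2, 1.3]
finger_gap: 0.0002
```

Emit:
jog_arm([
  [0,0,1,0,0,0,0],
  [0,0,2,0,0,0,0],
  [0,0,3,0,0,0,0],
])

```text
time: 6.03
ee_pos: [0.5326, 0.016, 0.0971]
ee_rot: [[1.0, 0.001, -0.0], [0.001, -1.0, 0.0], [-0.0, -0.0, -1.0]]
contact_force: [-1.1, -0.6, 1.1]
finger_gap: 0.0
```

Run:
```python
from h import *
im=bot.snapshot("scene")[:,:,::-1]; crop(im,220,150,160,120,5,"pics/sc6.png")
im=bot.snapshot("side")[:,:,::-1]; crop(im,200,150,160,120,5,"pics/sd6.png")
```

```text
(no output)
```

View pics/sc6.png

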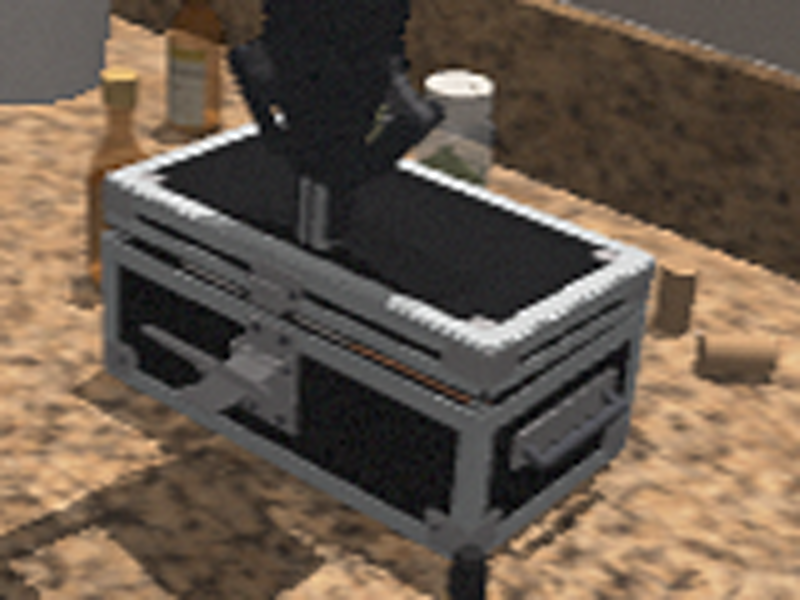

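View pics/sd6.png

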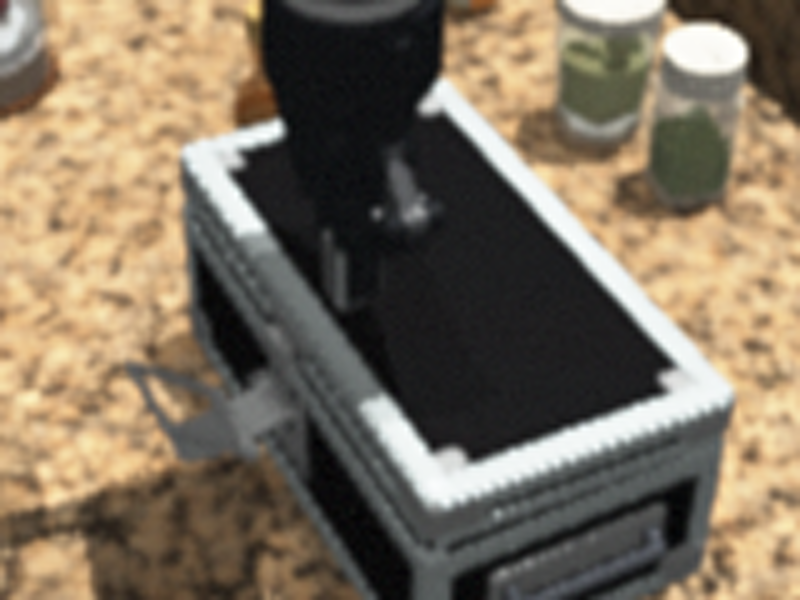

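Run:
```python
from h import *
p=bot.get_obs()["ee_pos"]
for n,x,y in(("scene",220,150),("side",200,150)): print(n,(proj(n,p)[0]-[x,y])*5, (proj(n,p+[0,0,.02])[0]-[x,y])*5,(proj(n,[.502,.0175,.118])[0]-[x,y])*5)
```

```text
scene [318.6294 284.9893] [320.5772 251.5066] [278.7092 268.5485]
side [351.98   336.5732] [351.9195 305.5508] [289.7835 322.627 ]
```

Emit:
jog_arm([
  [0,0,0.7,0,0,0,0],
  [0,0,1.4,0,0,0,0],
])

```text
time: 6.3
ee_pos: [0.5327, 0.016, 0.0959]
ee_rot: [[1.0, 0.001, -0.0], [0.001, -1.0, -0.0], [-0.0, 0.0, -1.0]]
contact_force: [-1.8, -0.3, 0.9]
finger_gap: -0.0001
```

Emit:
jog_arm([
  [0,0,0.5,0,0,0,0],
  [0,0,1,0,0,0,0],
])

```text
time: 6.47
ee_pos: [0.5326, 0.016, 0.0948]
ee_rot: [[1.0, 0.001, -0.0], [0.001, -1.0, 0.0], [-0.0, -0.0, -1.0]]
contact_force: [-1.6, 0.7, 1.5]
finger_gap: 0.0002
```

Emit:
jog_arm([
  [0,0,0.5,0,0,0,0],
  [0,0,1,0,0,0,0],
])

```text
time: 6.63
ee_pos: [0.5326, 0.016, 0.0938]
ee_rot: [[1.0, 0.001, -0.0], [0.001, -1.0, 0.0], [-0.0, -0.0, -1.0]]
contact_force: [-2.3, -0.4, 1.0]
finger_gap: -0.0
```

Emit:
jog_arm([
  [0,0,0.5,0,0,0,0],
  [0,0,1,0,0,0,0],
])

```text
time: 6.8
ee_pos: [0.5326, 0.016, 0.0928]
ee_rot: [[1.0, 0.001, 0.0], [0.001, -1.0, 0.0], [0.0, -0.0, -1.0]]
contact_force: [-0.5, -0.4, 0.8]
finger_gap: -0.0002
```

Emit:
jog_arm([
  [0,0,0.4,0,0,0,0],
  [0,0,0.7,0,0,0,0],
])

```text
time: 6.97
ee_pos: [0.5327, 0.016, 0.0921]
ee_rot: [[1.0, 0.001, -0.0], [0.001, -1.0, 0.0], [-0.0, -0.0, -1.0]]
contact_force: [-0.7, -1.1, 1.9]
finger_gap: 0.0004
```

Run:
```python
from h import *
im=bot.snapshot("scene")[:,:,::-1]; crop(im,220,150,160,120,5,"pics/sc7.png")
```

```text
(no output)
```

View pics/sc7.png

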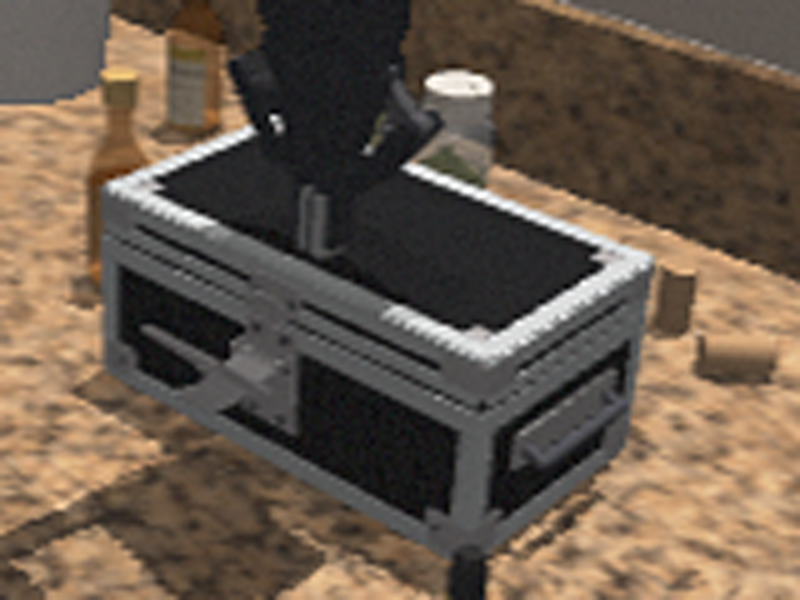

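Nearly shut (a thin gap line at front right, ~(485,395)). Feel for the seal.

Emit:
jog_arm([
  [0,0,0.5,0,0,0,0],
  [0,0,0.9,0,0,0,0],
])

```text
time: 7.18
ee_pos: [0.5327, 0.016, 0.0913]
ee_rot: [[1.0, 0.001, 0.0], [0.001, -1.0, 0.0], [0.0, -0.0, -1.0]]
contact_force: [-1.8, 0.6, 1.1]
finger_gap: -0.0002
```

Emit:
jog_arm([
  [0,0,0.5,0,0,0,0],
  [0,0,0.8,0,0,0,0],
])

```text
time: 7.35
ee_pos: [0.5326, 0.016, 0.0905]
ee_rot: [[1.0, 0.001, -0.0], [0.001, -1.0, 0.0], [-0.0, -0.0, -1.0]]
contact_force: [-1.2, 0.3, 3.5]
finger_gap: 0.0003
```

Emit:
jog_arm([
  [0,0,0.3,0,0,0,0],
  [0,0,0.6,0,0,0,0],
])

```text
time: 7.52
ee_pos: [0.5326, 0.016, 0.0903]
ee_rot: [[1.0, 0.001, 0.0], [0.001, -1.0, -0.0], [0.0, 0.0, -1.0]]
contact_force: [-1.4, 0.4, 7.6]
finger_gap: 0.0001
```

Emit:
jog_arm([
  [0,0,-15,0,0,0,0],
  [0,0,-50,0,0,0,0],
  [-20,0,-80,0,0,0,0],
  [-60,0,-85,0,0,0,0],
  [-100,0,-85,0,0,0,0],
])

```text
time: 7.93
ee_pos: [0.4352, 0.0152, 0.1771]
ee_rot: [[1.0, 0.001, 0.008], [0.001, -1.0, -0.002], [0.008, 0.002, -1.0]]
contact_force: [-0.5, -0.1, -0.3]
finger_gap: 0.0002
```

Run:
```python
from h import *
o=bot.get_obs();p=o["ee_pos"];print(p,o["joint_pos"])
T=Tcw("wrist",o)
w=bot.snapshot("wrist")[:,:,::-1];cv2.imwrite("pics/w8.png",w);np.save("T8.npy",T)
s=bot.snapshot("side")[:,:,::-1]; c=bot.snapshot("scene")[:,:,::-1]
for n,im,x,y in(("scene",c,200,110),("side",s,160,110)):
    a=(proj(n,p)[0]-[x,y]+.5)*4
    crop(im,x,y,200,150,4,f"pics/{n}8.png"); q=cv2.imread(f"pics/{n}8.png"); cv2.circle(q,tuple(int(v) for v in a),4,(0,0,255),1); cv2.imwrite(f"pics/{n}8.png",q)
    print(a)
```

```text
[0.4352 0.0152 0.1771] [-0.2228  0.3144  1.9255  0.      0.8933  1.3467]
[235.1588 327.8242]
[278.261  381.4081]
```

View pics/scene8.png

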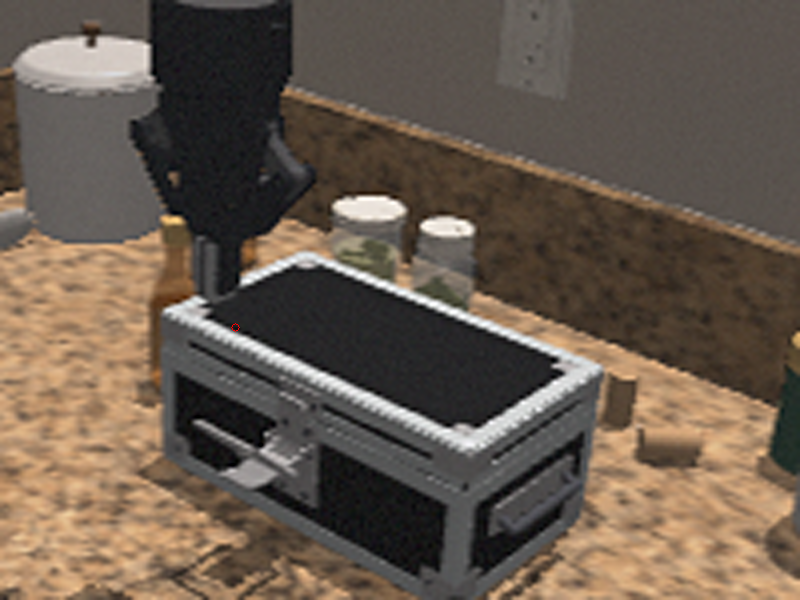

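View pics/side8.png

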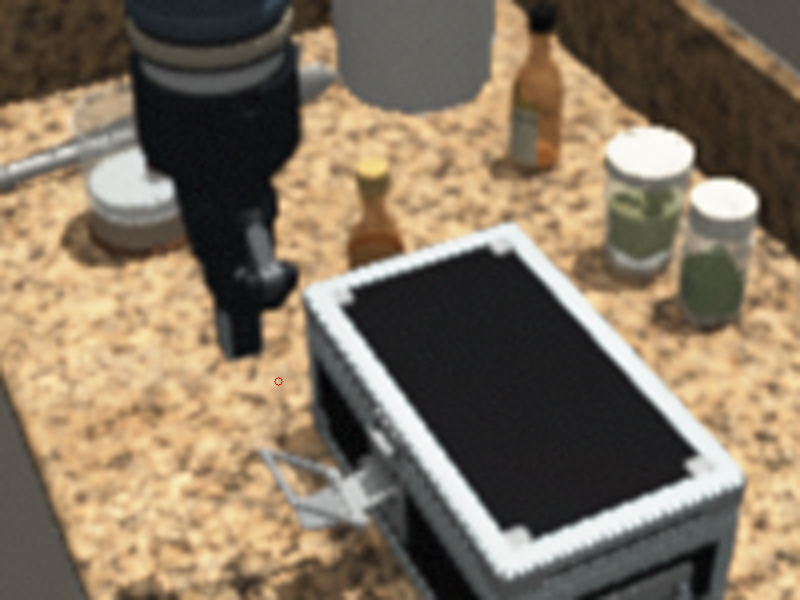

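View pics/w8.png

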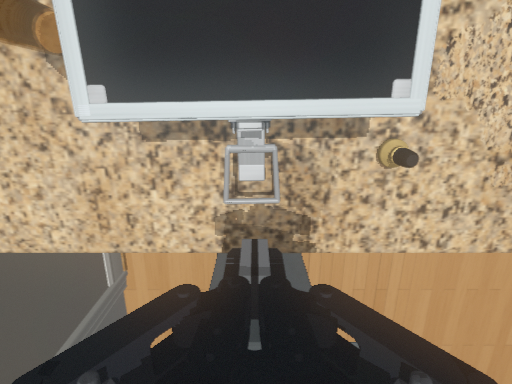

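Run:
```python
from h import *
s=lambda u,v:(200+u/4-.4,110+v/4-.4); d=lambda u,v:(160+u/4-.4,110+v/4-.4)
print(bot.get_obs()["ee_pos"])
print(tri([("scene",s(219,300),None),("side",d(240,356),None)]))
# check: known lid top front corners shut: 
print(tri([("scene",s(460,452),None),("side",d(500,578),None)]), tri([("scene",s(165,312),None),("side",d(306,290),None)]))
```

```text
[0.4278 0.017  0.1745]
(array([0.4156, 0.0105, 0.2044]), [np.float64(0.7116113480402513), np.float64(0.7897354333904923)])
(array([ 0.504 , -0.1061,  0.1146]), [np.float64(0.9106773644827049), np.float64(1.0439292057631606)]) (array([0.502 , 0.1488, 0.1168]), [np.float64(0.14998048234553019), np.float64(0.1648944444770594)])
```

Run:
```python
from h import *
ci=bot.camera_info("wrist");T=np.linalg.inv(ci["T_tool_cam"])
P=np.array([[0,0,0],[0,0,-.025],[-.011,0,0],[.011,0,0],[.011,0,-.025],[.011,0,-.019],[.011,0,-.04]])
print(proj("wrist",P,T))
crop(cv2.imread("pics/w8.png"),190,210,130,90,6,"pics/w8f.png")
```

```text
[[253.7706 232.9777]
 [253.7082 252.6094]
 [253.7892 248.535 ]
 [253.7514 216.8365]
 [253.6848 234.4794]
 [253.7025 229.7808]
 [253.6343 247.8457]]
```

View pics/w8f.png

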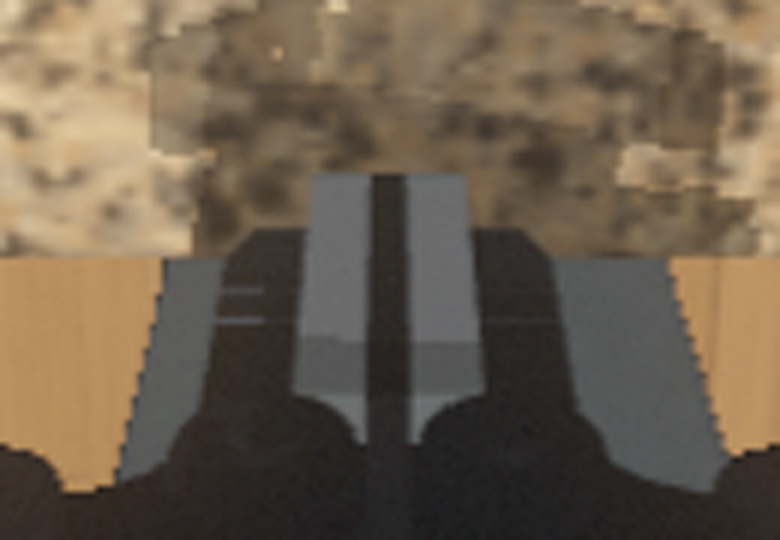

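Emit:
jog_arm([
  [-20,0,15,0,0,0,0],
  [-32,0,45,0,0,0,0],
  [-32,-1.5,80,0,0,0,0],
  [-32,-1.5,110,0,0,0,0],
  [-32,-1.5,110,0,0,0,0],
])

```text
time: 8.5
ee_pos: [0.399, 0.0177, 0.0605]
ee_rot: [[1.0, 0.0, -0.009], [0.0, -1.0, 0.002], [-0.009, -0.002, -1.0]]
contact_force: [-0.3, 0.8, 0.3]
finger_gap: 0.0001
```

Run:
```python
from h import *
o=bot.get_obs();print(o["ee_pos"],o["joint_pos"])
T=Tcw("wrist",o)
w=bot.snapshot("wrist")[:,:,::-1];np.save("T9.npy",T); cv2.imwrite("pics/w9r.png",w); crop(w,130,40,260,220,3,"pics/w9.png")
s=bot.snapshot("side")[:,:,::-1]; crop(s,190,150,160,120,5,"pics/sd9.png")
```

```text
[0.399  0.0177 0.0605] [-0.2374  0.5278  2.1069  0.0001  0.5158  1.3331]
```

View pics/w9.png

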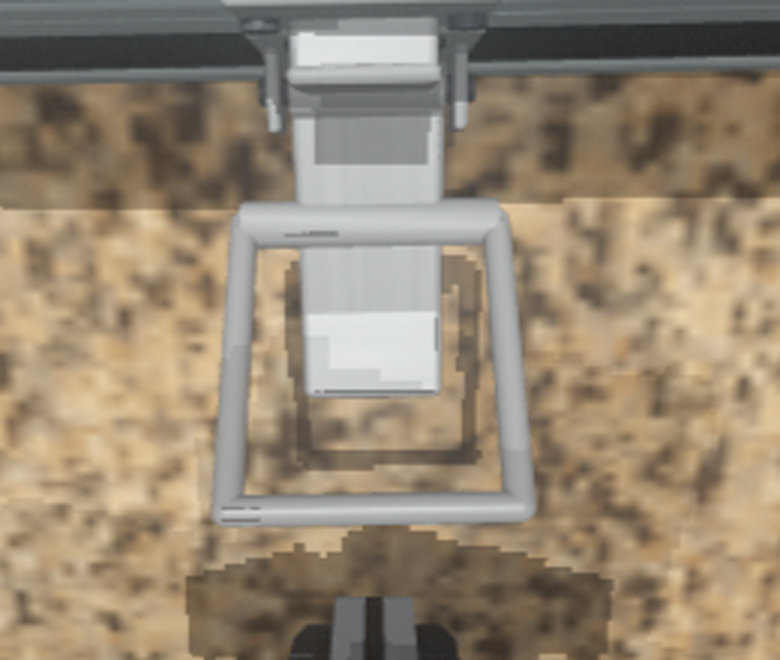

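View pics/sd9.png

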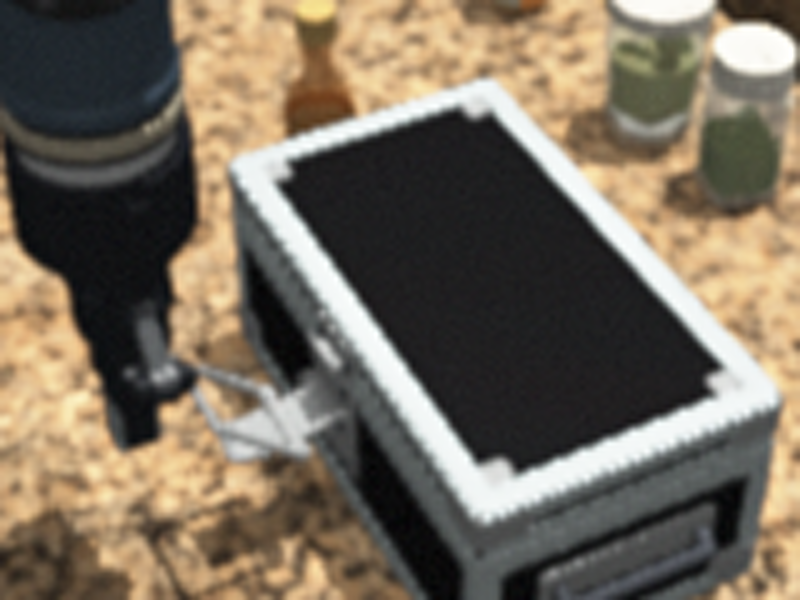

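Emit:
jog_arm([
  [8,0,0,0,0,0,0],
  [15,0,0,0,0,0,0],
  [20,0,-4,0,0,0,0],
  [26,0,-8,0,0,0,0],
  [32,0,-12,0,0,0,0],
])

```text
time: 9.02
ee_pos: [0.4343, 0.0173, 0.0785]
ee_rot: [[1.0, 0.001, 0.003], [0.001, -1.0, -0.001], [0.003, 0.001, -1.0]]
contact_force: [0.5, -0.5, 0.3]
finger_gap: 0.0002
```

Emit:
jog_arm([
  [5,0,-3,0,0,0,0],
  [10,0,-5,0,0,0,0],
  [15,0,-6,0,0,0,0],
  [20,0,-7,0,0,0,0],
])

```text
time: 9.35
ee_pos: [0.4532, 0.0175, 0.0842]
ee_rot: [[1.0, 0.001, 0.0], [0.001, -1.0, -0.0], [0.0, 0.0, -1.0]]
contact_force: [-0.8, -0.4, -0.6]
finger_gap: 0.0
```

Run:
```python
from h import *
w=bot.snapshot("wrist")[:,:,::-1]; crop(w,130,40,260,220,3,"pics/w10.png")
s=bot.snapshot("side")[:,:,::-1]; crop(s,190,150,160,120,5,"pics/sd10.png")
```

```text
(no output)
```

View pics/w10.png

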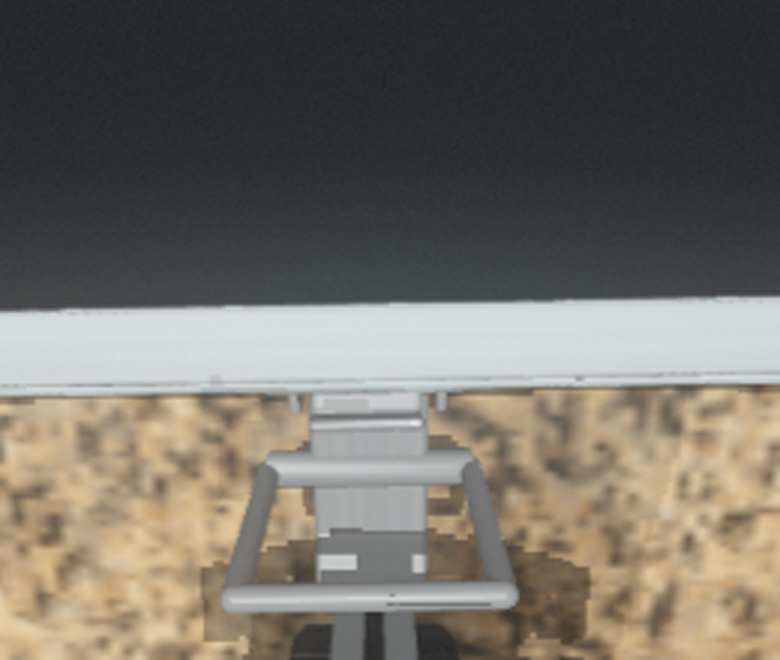

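View pics/sd10.png

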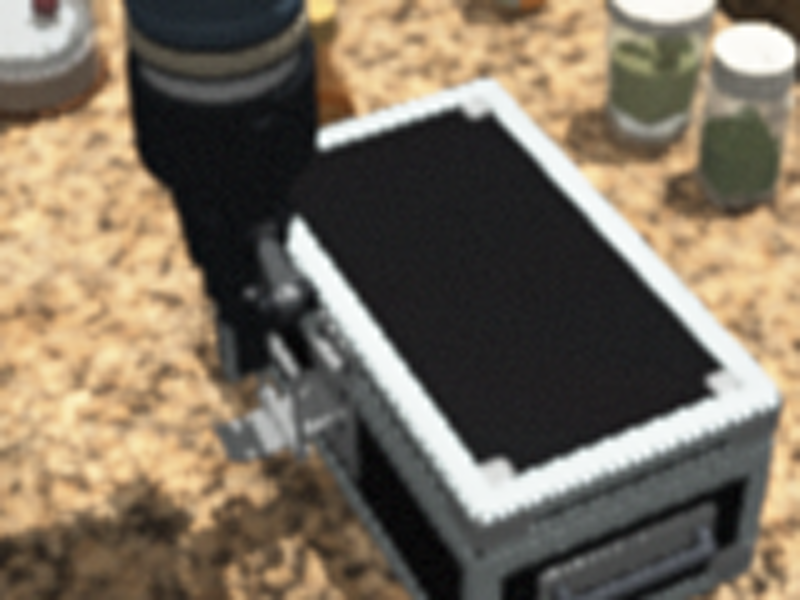

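Emit:
jog_arm([
  [4,0,0,0,0,0,0],
  [8,0,0,0,0,0,0],
  [12,0,0,0,0,0,0],
  [15,0,0,0,0,0,0],
  [18,0,0,0,0,0,0],
])

```text
time: 9.87
ee_pos: [0.471, 0.0174, 0.0838]
ee_rot: [[1.0, 0.001, -0.0], [0.001, -1.0, 0.0], [-0.0, -0.0, -1.0]]
contact_force: [-0.8, -0.3, 0.3]
finger_gap: -0.0002
```

Run:
```python
from h import *
w=bot.snapshot("wrist")[:,:,::-1]; crop(w,130,40,260,220,3,"pics/w11.png")
s=bot.snapshot("side")[:,:,::-1]; crop(s,190,150,160,120,5,"pics/sd11.png")
```

```text
(no output)
```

View pics/w11.png

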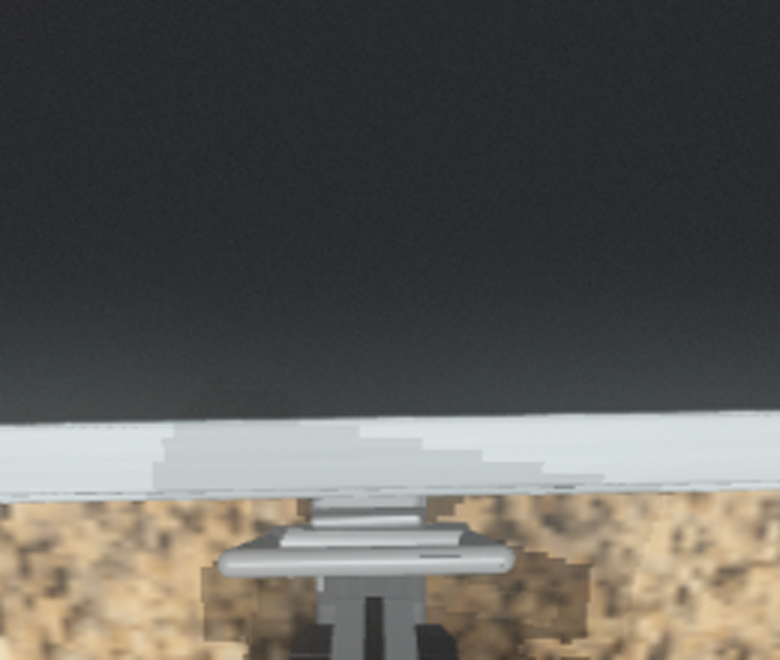

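View pics/sd11.png

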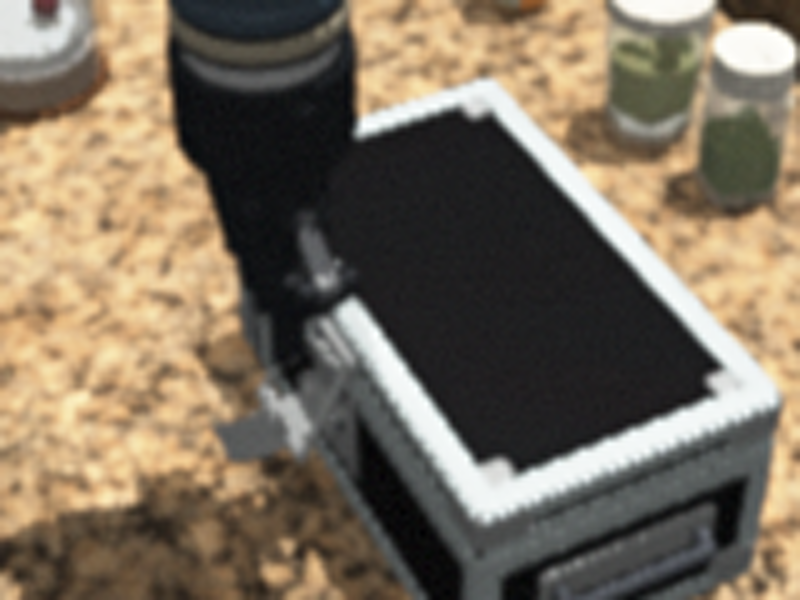

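Emit:
jog_arm([
  [3,0,0,0,0,0,0],
  [6,0,0,0,0,0,0],
  [8,0,-1,0,0,0,0],
  [10,0,-2,0,0,0,0],
  [10,0,-2,0,0,0,0],
])

```text
time: 10.38
ee_pos: [0.4815, 0.0173, 0.0862]
ee_rot: [[1.0, 0.001, 0.001], [0.001, -1.0, -0.0], [0.001, 0.0, -1.0]]
contact_force: [-0.4, -0.0, 0.1]
finger_gap: -0.0
```

Run:
```python
from h import *
w=bot.snapshot("wrist")[:,:,::-1]; crop(w,130,40,260,220,3,"pics/w12.png")
```

```text
(no output)
```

View pics/w12.png

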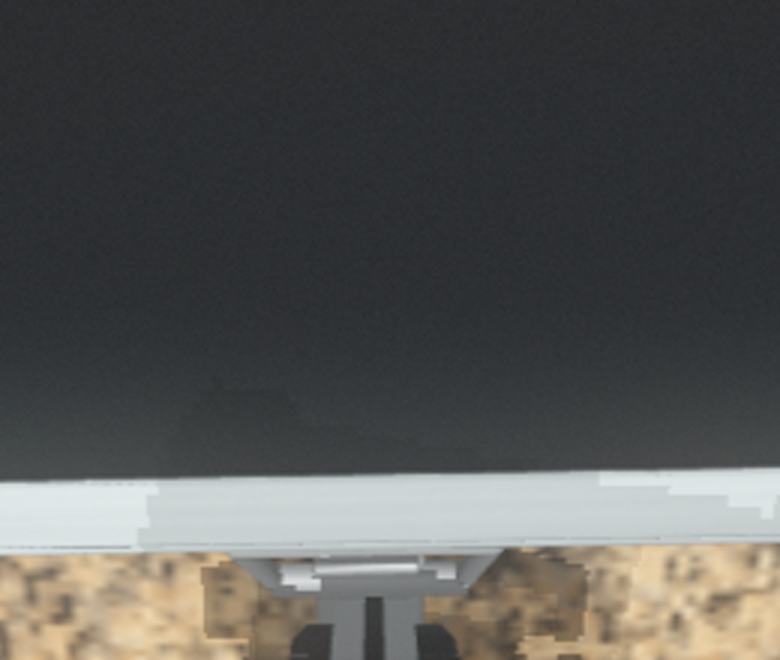

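Emit:
jog_arm([
  [-20,0,-5,0,0,0,0],
  [-35,0,-25,0,0.1,0,0],
  [-35,0,-40,0,0.22,0,0],
  [-35,0,-40,0,0.34,0,0],
  [-35,0,-40,0,0.46,0,0],
])

```text
time: 10.85
ee_pos: [0.4456, 0.0288, 0.126]
ee_rot: [[0.944, 0.017, 0.331], [0.006, -0.999, 0.035], [0.331, -0.031, -0.943]]
contact_force: [-1.3, 1.7, -0.2]
finger_gap: -0.0
```

Emit:
jog_arm([
  [0,0,0,0,0.1,0,0],
  [0,0,0,0,0.14,0,0],
])

```text
time: 11.02
ee_pos: [0.452, 0.0392, 0.1266]
ee_rot: [[0.924, 0.033, 0.381], [0.007, -0.998, 0.07], [0.382, -0.062, -0.922]]
contact_force: [-0.1, 0.1, 0.4]
finger_gap: 0.0002
```

Run:
```python
from h import *
o=bot.get_obs();print(o["ee_pos"],o["joint_pos"],o["ee_rot"])
np.save("T13.npy",Tcw("wrist",o))
w=bot.snapshot("wrist")[:,:,::-1]; cv2.imwrite("pics/w13.png",w)
s=bot.snapshot("side")[:,:,::-1]; crop(s,150,120,200,150,4,"pics/sd13.png")
c=bot.snapshot("scene")[:,:,::-1]; crop(c,200,120,200,150,4,"pics/sc13.png")
```

```text
[0.452  0.0392 0.1266] [-0.2942  0.3726  2.2488  0.8396  0.2411  0.4631] [[ 0.924   0.0332  0.381 ]
 [ 0.0069 -0.9975  0.0702]
 [ 0.3824 -0.0623 -0.9219]]
```

View pics/w13.png

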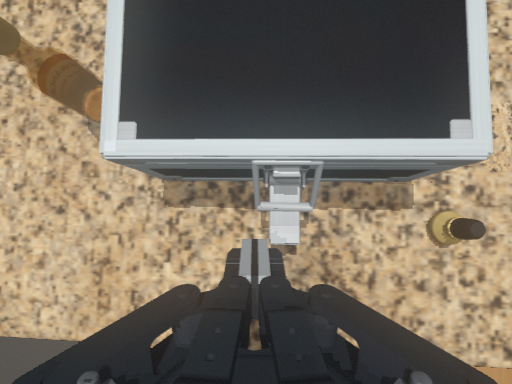

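View pics/sd13.png

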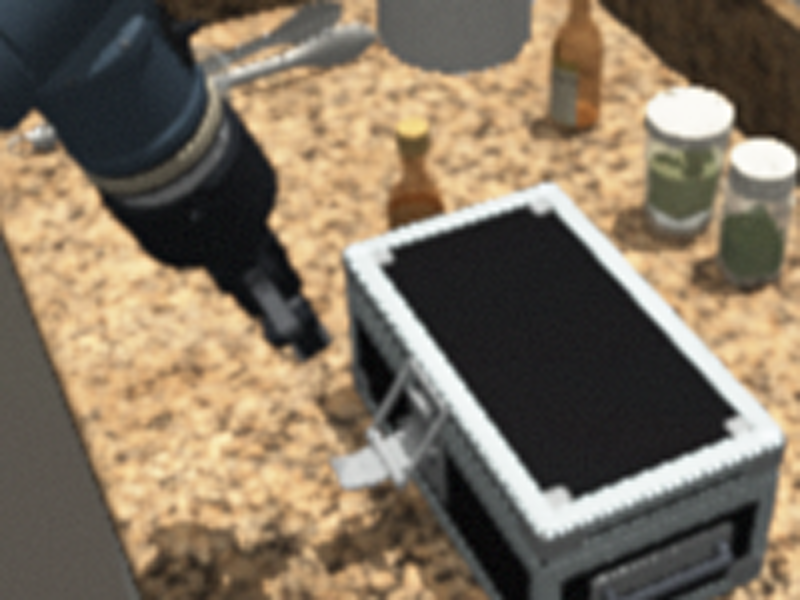

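View pics/sc13.png

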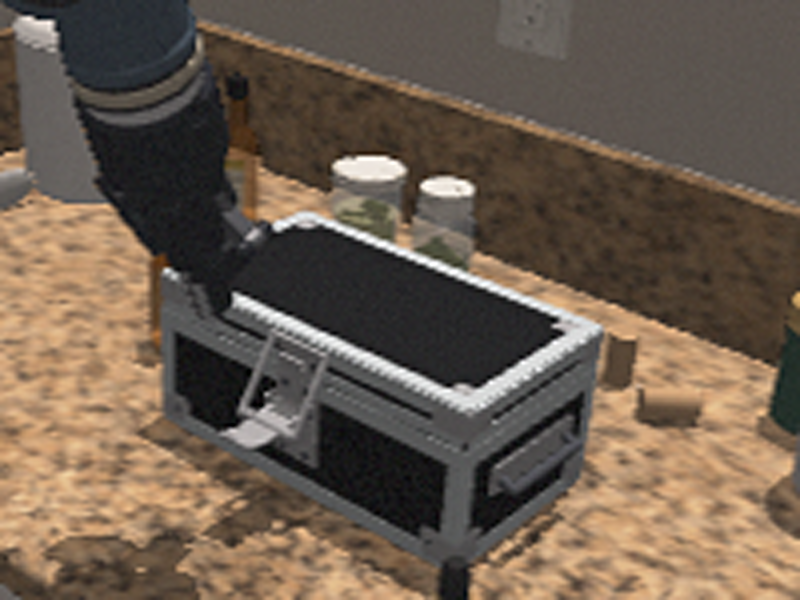

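```bash
cat > kin.py <<'E'
import numpy as np
from scipy.optimize import least_squares
D=[(.5285,1.4339,.197,-.5923,.2031),(.1736,1.8729,.4116,-.0312,.2487),(.3144,1.9255,.4352,.0152,.1771),(.5278,2.1069,.399,.0177,.0605)]
def f(p):
    a,h,L1,L2,e=p;r=[]
    for q2,q3,x,y,z in D:
        rr=np.sqrt(x*x+y*y-.111**2)
        r+= [a+L1*np.sin(q2)+L2*np.sin(q2+q3)+e*np.cos(q2+q3)-rr, h+L1*np.cos(q2)+L2*np.cos(q2+q3)-e*np.sin(q2+q3)-z]
    return r
if __name__=="__main__":
    for fix in (0,1):
        s=least_squares((lambda p:f([0,*p])) if fix else f,[0.0,.6,.4,.0] if fix else [0,0,.6,.4,.0]); print(s.x,np.abs(s.fun).max())
E
python3 kin.py
```

```text
[ 0.00105129 -0.04204412  0.58204954  0.39384778  0.11527747] 0.0026122567822784437
[-0.04266345  0.58293059  0.39452117  0.11501103] 0.0026976279194270147
```

```bash
cat >> h.py <<'E'
from scipy.spatial.transform import Rotation as Ro
def Rt(phi,yaw=0.0):
    c,s=np.cos(phi),np.sin(phi)
    R=np.array([[c,0,s],[0,-1,0],[s,0,-c]])
    return Ro.from_euler('z',yaw).as_matrix()@R
D=.0275
def row(F,phi,y=.0175,base=None):
    """F=(x,z) world m of the front lower edge of the tip; returns row from current pose"""
    o=bot.get_obs();R0=o["ee_rot"];p0=o["ee_pos"]
    R=Rt(phi); p=np.array([F[0],y,F[1]])-R@np.array([.011,0,-D])
    t=R0.T@(p-p0)*1000; w=Ro.from_matrix(R0.T@R).as_rotvec()
    return np.round(np.r_[t,w],3),p
def state():
    o=bot.get_obs();R=o["ee_rot"];p=o["ee_pos"]
    F=p+R@np.array([.011,0,-D]); print("t",o["time"],"tcp",p,"F",F,"phi",np.arctan2(R[0,2],-R[2,2]),"tz",R[:,2],"q",o["joint_pos"],"f",o["contact_force"])
E
python3 - <<'E'
from h import *
state(); print(row((.4465,.155),.6))
E
```

```text
t 11.1667 tcp [0.4521 0.0389 0.1262] F [0.4519 0.0371 0.1558] phi 0.3893893942569894 tz [ 0.3787  0.0699 -0.9229] q [-0.2938  0.3736  2.247   0.827   0.2424  0.477 ] f [ 0.3004 -0.9228  0.4928]
(array([ 0.627, 21.417, -1.083, -0.07 ,  0.21 , -0.001]), array([0.4529, 0.0175, 0.1261]))
```

Emit:
jog_arm([
  [0,21,0,-0.07,0.21,0,0],
  [0,21,0,-0.07,0.21,0,0],
  [0,21,0,-0.07,0.21,0,0],
  [0,21,0,-0.07,0.21,0,0],
  [0,21,0,-0.07,0.21,0,0],
])

```text
time: 11.58
ee_pos: [0.4557, 0.0458, 0.1256]
ee_rot: [[0.879, 0.053, 0.473], [-0.0, -0.994, 0.111], [0.476, -0.098, -0.874]]
contact_force: [0.6, -0.5, -0.5]
finger_gap: 0.0004
```

Run:
```python
from h import *
state(); print(row((.4465,.155),.6))
```

```text
t 11.5833 tcp [0.4557 0.0458 0.1256] F [0.4524 0.0428 0.1549] phi 0.496580517867633 tz [ 0.4735  0.1114 -0.8737] q [-0.3435  0.4085  2.3321  1.7019  0.2699 -0.4477] f [ 0.6095 -0.5037 -0.524 ]
(array([-2.202, 27.953, -4.862, -0.112,  0.103, -0.006]), array([0.4529, 0.0175, 0.1261]))
```

Emit:
jog_arm([
  [4,28,-5,-0.11,0.1,0,0],
  [4,28,-5,-0.11,0.1,0,0],
  [4,28,-5,-0.11,0.1,0,0],
  [4,28,-5,-0.11,0.1,0,0],
  [4,28,-5,-0.11,0.1,0,0],
])

```text
time: 12.0
ee_pos: [0.4578, 0.0175, 0.1288]
ee_rot: [[0.828, -0.005, 0.56], [-0.007, -1.0, 0.001], [0.56, -0.005, -0.828]]
contact_force: [0.8, -0.5, -0.7]
finger_gap: 0.0001
```

Run:
```python
from h import *
state(); print(row((.4565,.155),.6))
```

```text
t 12.0 tcp [0.4578 0.0175 0.1288] F [0.4514 0.0174 0.1578] phi 0.5949791984784308 tz [ 0.5605  0.0008 -0.8282] q [-0.3504  0.4446  2.412   2.5243  0.3402 -1.2682] f [ 0.7615 -0.5299 -0.6534]
(array([ 2.776, -0.035,  5.173, -0.001,  0.005, -0.007]), array([0.4629, 0.0175, 0.1261]))
```

Run:
```python
from h import *
from scipy.optimize import least_squares
ci=bot.camera_info
T9=np.load("T9.npy")
pt=lambda u,v:(130+(u+.5)/3-.5,40+(v+.5)/3-.5)
obs=[((372,222),22,0.),((372,312),38,1.8),((372,390),52,6.8)]
T1=np.load("T1.npy"); b=lambda u,v:(160+(u+.5)/4.6-.5,40+(v+.5)/4.6-.5)
obs1=[((245,357),22,0.),((245,421),38,1.8),((245,480),52,6.8)]
def P(px,th,s,n): 
    return np.array([px+(-s*np.sin(th)-n*np.cos(th))/1e3,.0175,.068+(-s*np.cos(th)+n*np.sin(th))/1e3])
def f(p):
    r=[proj("wrist",P(p[0],p[1],s,n),T9)[0][1]-pt(*uv)[1] for uv,s,n in obs]
    r+=[proj("wrist",P(p[0],p[1],s,n),T1)[0][1]-b(*uv)[1] for uv,s,n in obs1]
    return r
s=least_squares(f,[.492,1.4]); print(s.x,s.fun)
```

```text
[0.4936 1.3965] [ 0.1396 -0.3181  0.1847 -0.0176  0.0411 -0.0411]
```

```bash
cat > path.py <<'E'
from h import *
PV=np.array([.4936,.068])
def Fpos(th,phi,sF):
    # lever coords: e_s along lever, e_n outward normal
    es=np.array([-np.sin(th),-np.cos(th)]);en=np.array([-np.cos(th),np.sin(th)])
    dR=22*np.array([-np.cos(phi),-np.sin(phi)])
    pts=np.linspace(0,1,45)[:,None]*dR
    s=sF+pts@es; n=pts@en
    prof=np.where(s>52,-99,1.8+np.clip(s-38,0,14)*5/14)
    k=np.argmax(prof-n); nF=(prof-n)[k]
    return PV+(sF*es+nF*en)/1e3, s[k]
if __name__=="__main__":
    for th in [1.4,1.2,1.1,1,.9,.8,.7,.6,.5,.4,.3,.2,.1,0,-.09]:
        phi=.5
        print(th,*[ (sF,np.round(Fpos(th,phi,sF)[0],4),round(Fpos(th,phi,sF)[1],1)) for sF in (28,32,36)])
E
python3 path.py
python3 - <<'E'
from h import *
state(); print(row((.462,.105),.5))
E
```

```text
1.4 (28, array([0.4638, 0.0758]), np.float64(48.8)) (32, array([0.4598, 0.0759]), np.float64(51.9)) (36, array([0.4561, 0.0737]), np.float64(51.6))
1.2 (28, array([0.4643, 0.0661]), np.float64(49.8)) (32, array([0.4604, 0.0651]), np.float64(51.8)) (36, array([0.4569, 0.0632]), np.float64(51.9))
1.1 (28, array([0.4656, 0.0613]), np.float64(50.0)) (32, array([0.4617, 0.0601]), np.float64(52.0)) (36, array([0.4582, 0.0581]), np.float64(52.0))
1 (28, array([0.4676, 0.0567]), np.float64(49.9)) (32, array([0.4638, 0.0552]), np.float64(51.9)) (36, array([0.4603, 0.0533]), np.float64(52.0))
0.9 (28, array([0.4703, 0.0523]), np.float64(49.7)) (32, array([0.4665, 0.0507]), np.float64(51.7)) (36, array([0.4629, 0.0488]), np.float64(51.8))
0.8 (28, array([0.4723, 0.0498]), np.float64(28.0)) (32, array([0.4694, 0.047 ]), np.float64(32.0)) (36, array([0.4661, 0.0446]), np.float64(51.9))
0.7 (28, array([0.4742, 0.0477]), np.float64(28.0)) (32, array([0.4716, 0.0447]), np.float64(32.0)) (36, array([0.469 , 0.0416]), np.float64(36.0))
0.6 (28, array([0.4763, 0.0459]), np.float64(28.0)) (32, array([0.
[... 703 characters left out ...]
3]), np.float64(28.0)) (32, array([0.4886, 0.0363]), np.float64(32.0)) (36, array([0.4882, 0.0324]), np.float64(36.0))
0 (28, array([0.4918, 0.04  ]), np.float64(28.0)) (32, array([0.4918, 0.036 ]), np.float64(32.0)) (36, array([0.4918, 0.032 ]), np.float64(36.0))
-0.09 (28, array([0.4943, 0.04  ]), np.float64(28.0)) (32, array([0.4947, 0.036 ]), np.float64(32.0)) (36, array([0.495, 0.032]), np.float64(36.0))
t 12.0 tcp [0.4578 0.0175 0.1288] F [0.4514 0.0174 0.1578] phi 0.5949791984784308 tz [ 0.5605  0.0008 -0.8282] q [-0.3504  0.4446  2.412   2.5243  0.3402 -1.2682] f [ 0.7615 -0.5299 -0.6534]
(array([-23.39 ,   0.179,  48.441,  -0.001,  -0.095,  -0.007]), array([0.4655, 0.0175, 0.0756]))
```

Emit:
jog_arm([
  [-12,0,20,0,-0.03,0,0],
  [-23,0,40,0,-0.06,0,0],
  [-33,0,60,0,-0.095,0,0],
  [-33,0,60,0,-0.095,0,0],
])

```text
time: 12.33
ee_pos: [0.4664, 0.0179, 0.0584]
ee_rot: [[0.878, -0.004, 0.479], [-0.007, -1.0, 0.004], [0.479, -0.006, -0.878]]
contact_force: [0.7, 0.7, 0.7]
finger_gap: 0.0
```

Run:
```python
from h import *
state()
for F in ((.460,.077),(.4605,.065)): print(row(F,.5))
w=bot.snapshot("wrist")[:,:,::-1]; crop(w,130,100,260,200,3,"pics/w14.png")
c=bot.snapshot("scene")[:,:,::-1]; crop(c,210,150,160,120,5,"pics/sc14.png")
```

```text
t 12.3333 tcp [0.4664 0.0179 0.0584] F [0.4629 0.0177 0.0878] phi 0.4991187681305722 tz [ 0.4786  0.0037 -0.878 ] q [-0.3105  0.638   2.3649  2.7144  0.3698 -1.4374] f [0.6953 0.6729 0.7283]
(array([-7.664,  0.467,  8.158, -0.004,  0.001, -0.007]), array([0.4635, 0.0175, 0.0476]))
(array([-12.969,   0.542,  18.933,  -0.004,   0.001,  -0.007]), array([0.464 , 0.0175, 0.0356]))
```

View pics/w14.png

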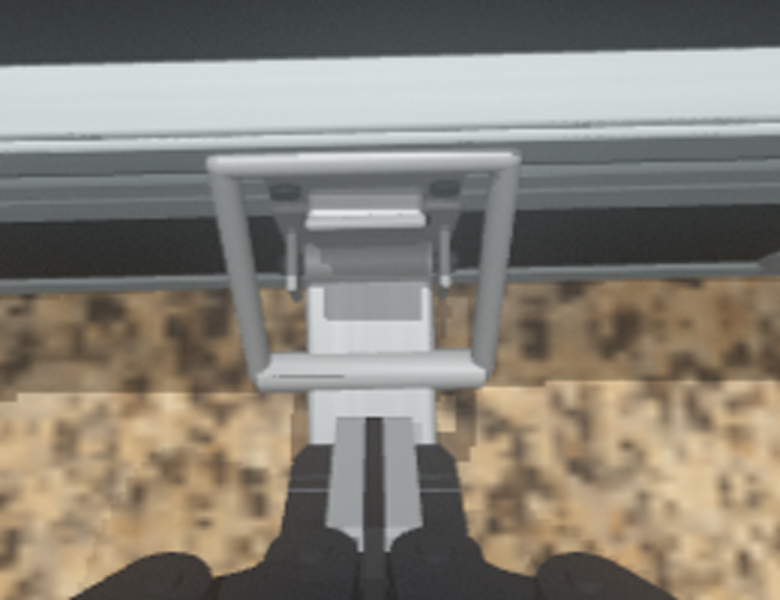

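View pics/sc14.png

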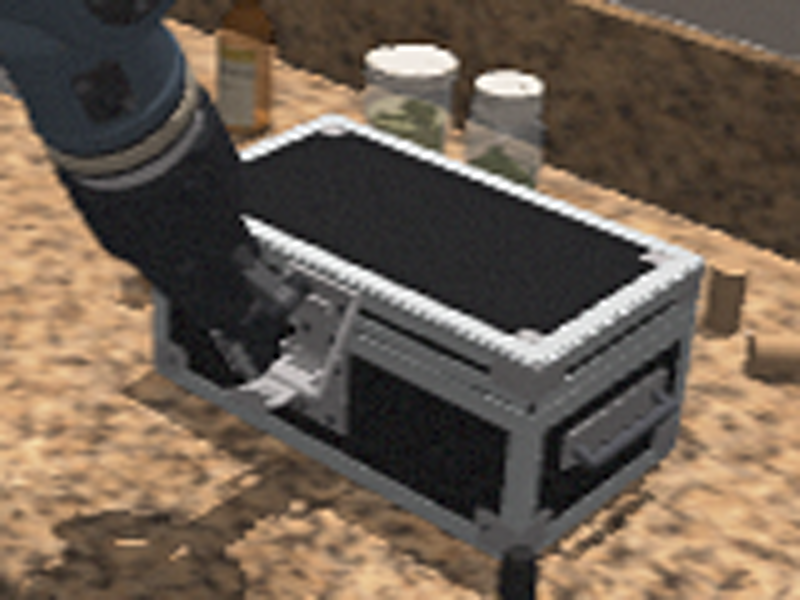

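Emit:
jog_arm([
  [-4,0.2,4,0,0,0,0],
  [-7,0.4,7.5,0,0,0,0],
  [-8,0.4,9,0,0,0,0],
  [-9,0.4,10.5,0,0,0,0],
])

```text
time: 12.77
ee_pos: [0.4609, 0.0177, 0.0479]
ee_rot: [[0.877, -0.005, 0.48], [-0.007, -1.0, 0.002], [0.48, -0.005, -0.877]]
contact_force: [-1.5, -0.6, 6.2]
finger_gap: -0.0002
```

Run:
```python
from h import *
state()
for F in ((.4605,.072),(.4605,.065),(.4617,.060)): print(row(F,.5))
```

```text
t 12.7667 tcp [0.4609 0.0177 0.0479] F [0.4573 0.0176 0.0773] phi 0.5011782167684173 tz [ 0.4805  0.0021 -0.877 ] q [-0.3157  0.6813  2.3879  2.7731  0.433  -1.5058] f [-1.4787 -0.5563  6.2495]
(array([ 0.213,  0.249,  6.216, -0.002, -0.001, -0.007]), array([0.464 , 0.0175, 0.0426]))
(array([-3.15 ,  0.286, 12.355, -0.002, -0.001, -0.007]), array([0.464 , 0.0175, 0.0356]))
(array([-4.5  ,  0.305, 17.316, -0.002, -0.001, -0.007]), array([0.4652, 0.0175, 0.0306]))
```

Emit:
jog_arm([
  [0.3,0,1.2,0,0,0,0],
  [0.3,0,2.4,0,0,0,0],
  [0.3,0,3.6,0,0,0,0],
  [0.3,0,4.8,0,0,0,0],
])

```text
time: 13.1
ee_pos: [0.4625, 0.0179, 0.0438]
ee_rot: [[0.878, -0.005, 0.479], [-0.007, -1.0, 0.002], [0.479, -0.005, -0.878]]
contact_force: [-2.2, -0.4, 6.9]
finger_gap: 0.0006
```

Run:
```python
from h import *
state()
for F in ((.461,.066),(.462,.060)): print(row(F,.5))
```

```text
t 13.1 tcp [0.4625 0.0179 0.0438] F [0.459  0.0178 0.0732] phi 0.4992401218615942 tz [ 0.4788  0.0021 -0.8779] q [-0.3128  0.6936  2.3838  2.7823  0.4387 -1.5126] f [-2.2251 -0.4028  6.9466]
(array([-1.618,  0.466,  7.286, -0.002,  0.001, -0.007]), array([0.4645, 0.0175, 0.0366]))
(array([-3.612,  0.492, 13.032, -0.002,  0.001, -0.007]), array([0.4655, 0.0175, 0.0306]))
```

Emit:
jog_arm([
  [-0.6,0.2,2.2,0,0,0,0],
  [-1.2,0.3,4.4,0,0,0,0],
  [-1.8,0.4,6.6,0,0,0,0],
  [-2.4,0.4,8.8,0,0,0,0],
  [-3.0,0.4,11,0,0,0,0],
])

```text
time: 13.52
ee_pos: [0.4648, 0.0179, 0.0326]
ee_rot: [[0.878, -0.004, 0.478], [-0.006, -1.0, 0.003], [0.478, -0.005, -0.878]]
contact_force: [-3.3, 0.8, 6.8]
finger_gap: 0.0001
```

Run:
```python
from h import *
state()
for F in ((.4638,.055),(.4665,.0507),(.4694,.047)): print(row(F,.5))
w=bot.snapshot("wrist")[:,:,::-1]; crop(w,130,80,260,200,3,"pics/w15.png")
s=bot.snapshot("side")[:,:,::-1]; crop(s,190,150,160,120,5,"pics/sd15.png")
```

```text
t 13.5167 tcp [0.4648 0.0179 0.0326] F [0.4613 0.0178 0.062 ] phi 0.49882549270174426 tz [ 0.4784  0.0027 -0.8781] q [-0.3109  0.7313  2.3817  2.8078  0.4718 -1.5398] f [-3.3159  0.7658  6.7673]
(array([-1.164,  0.43 ,  7.369, -0.003,  0.001, -0.006]), array([0.4673, 0.0175, 0.0256]))
(array([-0.85 ,  0.442, 12.437, -0.003,  0.001, -0.006]), array([0.47  , 0.0175, 0.0213]))
(array([-0.073,  0.449, 17.074, -0.003,  0.001, -0.006]), array([0.4729, 0.0175, 0.0176]))
```

View pics/w15.png

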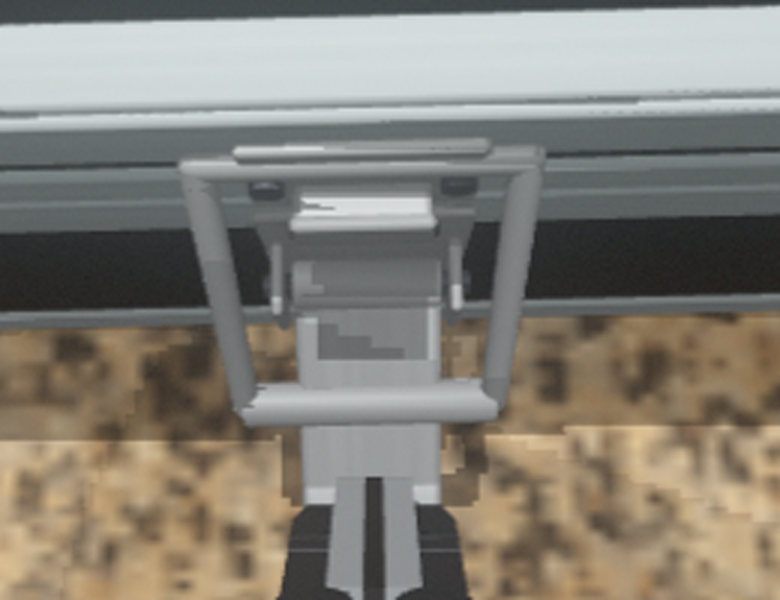

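View pics/sd15.png

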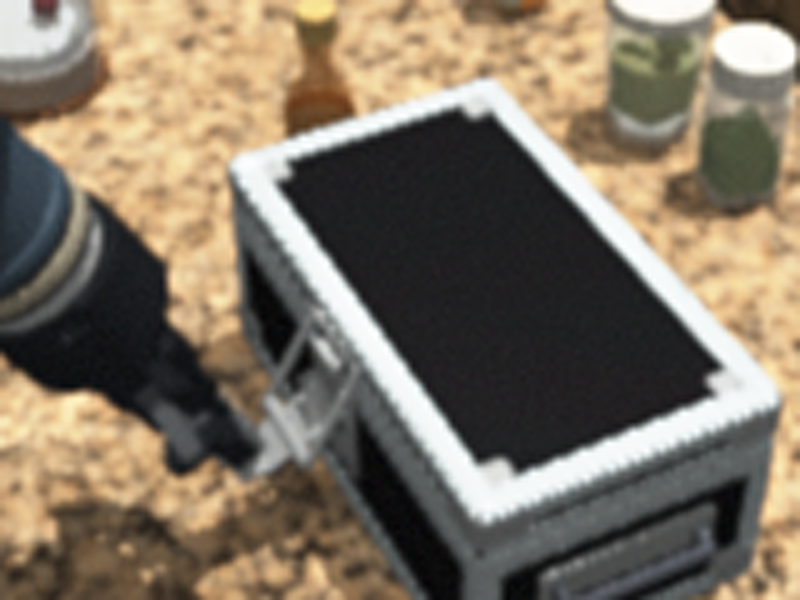

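Emit:
jog_arm([
  [-0.4,0,2.4,0,0,0,0],
  [-0.8,0,4.8,0,0,0,0],
  [-0.9,0,7.2,0,0,0,0],
  [-0.9,0,9.6,0,0,0,0],
])

```text
time: 13.95
ee_pos: [0.4687, 0.0179, 0.0237]
ee_rot: [[0.878, -0.004, 0.478], [-0.006, -1.0, 0.003], [0.478, -0.005, -0.878]]
contact_force: [-2.4, 1.8, 5.8]
finger_gap: -0.0
```

Run:
```python
from h import *
state()
for F in ((.4665,.0507),(.4694,.047),(.469,.0416)): print(row(F,.5))
w=bot.snapshot("wrist")[:,:,::-1]; crop(w,130,60,260,200,3,"pics/w16.png")
```

```text
t 13.95 tcp [0.4687 0.0179 0.0237] F [0.4652 0.0178 0.0531] phi 0.4986531459751971 tz [ 0.4782  0.0027 -0.8782] q [-0.3067  0.759   2.3738  2.824   0.4903 -1.5536] f [-2.4185  1.8448  5.7975]
(array([ 0.03 ,  0.438,  2.706, -0.003,  0.001, -0.006]), array([0.47  , 0.0175, 0.0213]))
(array([ 0.807,  0.446,  7.342, -0.003,  0.001, -0.006]), array([0.4729, 0.0175, 0.0176]))
(array([-2.127,  0.477, 11.893, -0.003,  0.001, -0.006]), array([0.4725, 0.0175, 0.0122]))
```

View pics/w16.png

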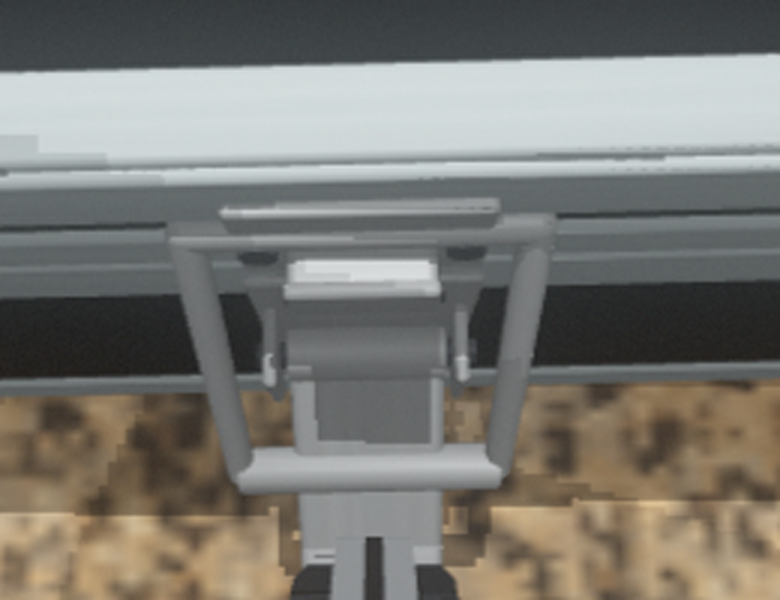

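Emit:
jog_arm([
  [0,0.2,2,0,0,0,0],
  [-0.2,0.4,4,0,0,0,0],
  [-0.4,0.4,6,0,0,0,0],
  [-0.6,0.4,8,0,0,0,0],
])

```text
time: 14.33
ee_pos: [0.4732, 0.0179, 0.0169]
ee_rot: [[0.877, -0.002, 0.481], [-0.005, -1.0, 0.003], [0.481, -0.005, -0.877]]
contact_force: [-2.5, 4.6, 9.4]
finger_gap: -0.0001
```

Run:
```python
from h import *
state()
for F in ((.469,.0416),(.4718,.0393),(.4748,.0373)): print(row(F,.5))
w=bot.snapshot("wrist")[:,:,::-1]; crop(w,130,60,260,200,3,"pics/w17.png")
```

```text
t 14.3333 tcp [0.4732 0.0179 0.0169] F [0.4696 0.0177 0.0463] phi 0.5019791246433154 tz [ 0.4812  0.0034 -0.8766] q [-0.3041  0.7804  2.3659  2.8331  0.5066 -1.563 ] f [-2.5186  4.582   9.4305]
(array([-2.836,  0.38 ,  3.864, -0.003, -0.002, -0.005]), array([0.4725, 0.0175, 0.0122]))
(array([-1.488,  0.385,  7.227, -0.003, -0.002, -0.005]), array([0.4753, 0.0175, 0.0099]))
(array([ 0.179,  0.388, 10.424, -0.003, -0.002, -0.005]), array([0.4783, 0.0175, 0.0079]))
```

View pics/w17.png

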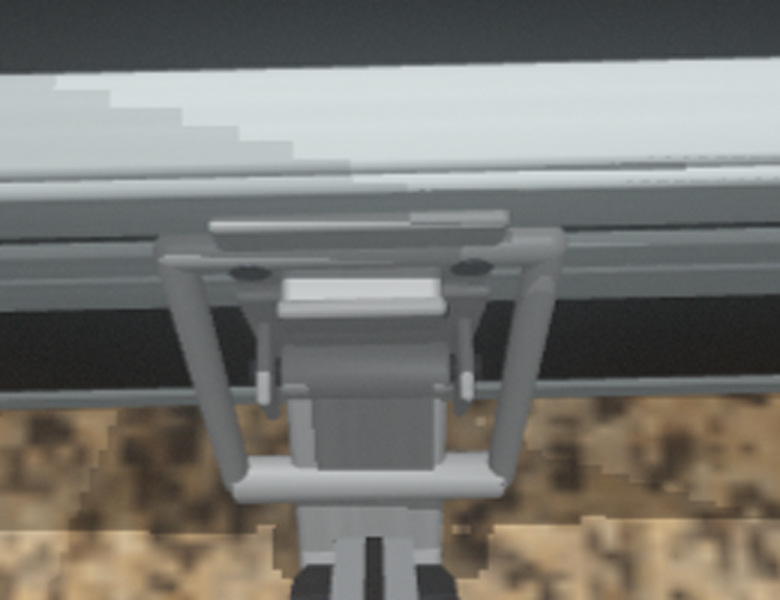

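Emit:
jog_arm([
  [-0.4,0,1,0,0,0,0],
  [-0.4,0,1,0,0,0,0],
])

```text
time: 14.55
ee_pos: [0.4739, 0.0178, 0.016]
ee_rot: [[0.876, -0.002, 0.482], [-0.004, -1.0, 0.003], [0.482, -0.005, -0.876]]
contact_force: [0.4, 2.8, 7.4]
finger_gap: -0.0001
```

Run:
```python
from h import *
state(); print(bot.get_obs()["moment"])
c=bot.snapshot("scene")[:,:,::-1]; crop(c,220,170,120,90,6.6,"pics/sc17.png")
s=bot.snapshot("side")[:,:,::-1]; crop(s,210,180,100,75,8,"pics/sd17.png")
```

```text
t 14.55 tcp [0.4739 0.0178 0.016 ] F [0.4703 0.0177 0.0454] phi 0.5032913627416541 tz [ 0.4823  0.0033 -0.876 ] q [-0.3038  0.7839  2.3652  2.835   0.5104 -1.565 ] f [0.3518 2.826  7.3852]
[ 0.6246 -0.2722  0.2938]
```

View pics/sc17.png

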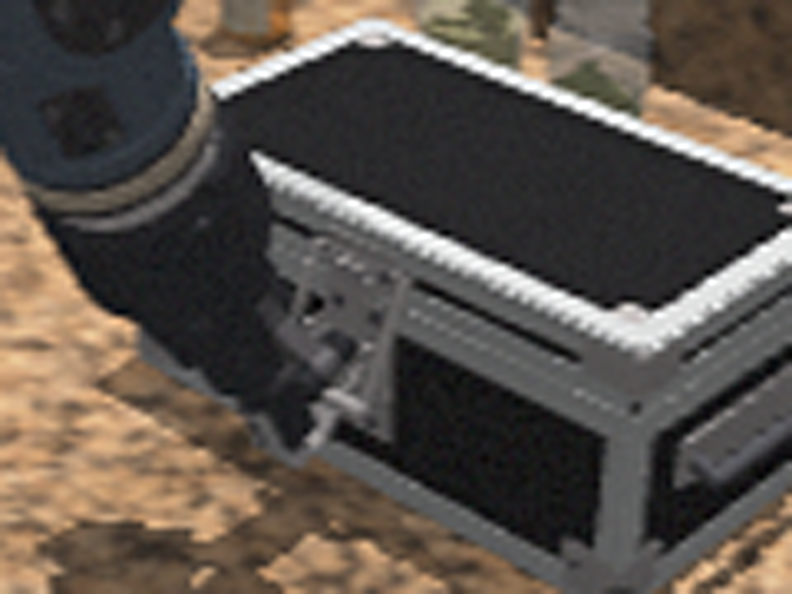

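View pics/sd17.png

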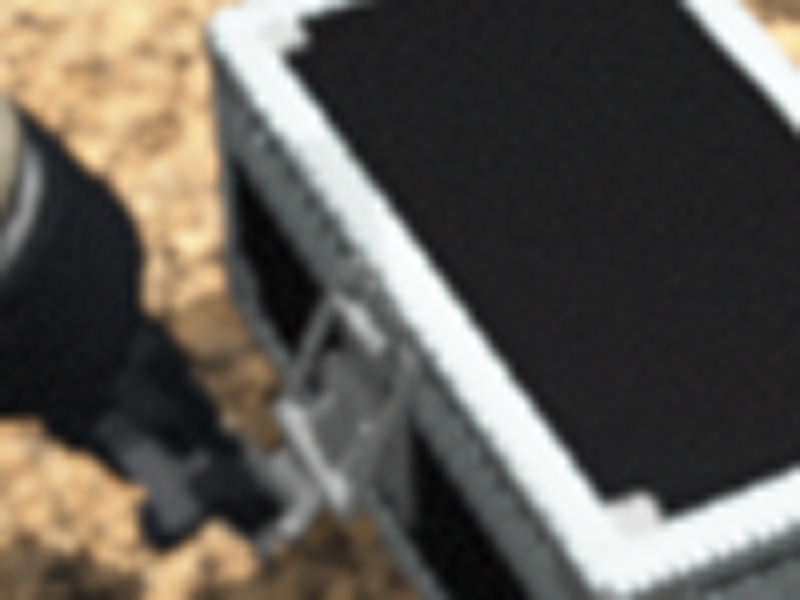

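Emit:
jog_arm([
  [-0.4,0,1.2,0,0,0,0],
  [-0.7,0,2.4,0,0,0,0],
  [-0.3,0,3.6,0,0,0,0],
])

```text
time: 14.9
ee_pos: [0.4755, 0.0176, 0.0134]
ee_rot: [[0.875, -0.003, 0.484], [-0.005, -1.0, 0.003], [0.484, -0.005, -0.875]]
contact_force: [-3.1, 2.8, 13.0]
finger_gap: 0.0001
```

Run:
```python
from h import *
state()
w=bot.snapshot("wrist")[:,:,::-1]; crop(w,130,60,260,200,3,"pics/w18.png")
```

```text
t 14.9 tcp [0.4755 0.0176 0.0134] F [0.4719 0.0174 0.0428] phi 0.5048977945951074 tz [ 0.4837  0.0027 -0.8752] q [-0.3027  0.7925  2.3625  2.8405  0.5177 -1.569 ] f [-3.0782  2.8398 12.969 ]
```

View pics/w18.png

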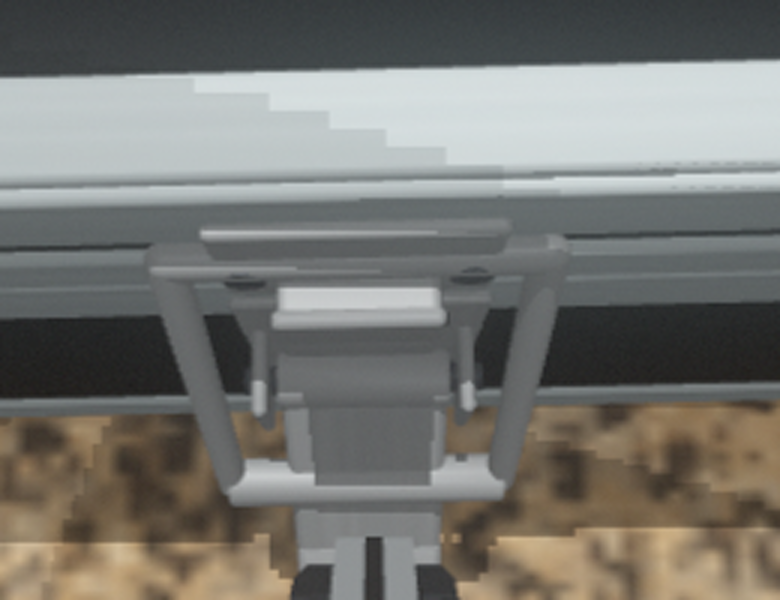

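Emit:
jog_arm([
  [-0.6,0,0.8,0,0,0,0],
  [-1.2,0,1.6,0,0,0,0],
])

```text
time: 15.12
ee_pos: [0.4762, 0.0174, 0.012]
ee_rot: [[0.874, -0.003, 0.486], [-0.005, -1.0, 0.002], [0.486, -0.005, -0.874]]
contact_force: [-0.9, 2.9, 15.3]
finger_gap: -0.0001
```

Emit:
jog_arm([
  [-0.5,0,0.8,0,0,0,0],
  [-0.8,0,1.6,0,0,0,0],
])

```text
time: 15.28
ee_pos: [0.4772, 0.0173, 0.0106]
ee_rot: [[0.873, -0.003, 0.488], [-0.005, -1.0, 0.002], [0.488, -0.004, -0.873]]
contact_force: [-2.4, 1.8, 15.2]
finger_gap: 0.0001
```

Run:
```python
from h import *
state()
w=bot.snapshot("wrist")[:,:,::-1]; crop(w,130,60,260,200,3,"pics/w19.png")
```

```text
t 15.2833 tcp [0.4772 0.0173 0.0106] F [0.4733 0.0172 0.04  ] phi 0.5100900707724847 tz [ 0.4883  0.0022 -0.8727] q [-0.3029  0.8045  2.3627  2.8475  0.5346 -1.5774] f [-2.3603  1.8443 15.1667]
```

View pics/w19.png

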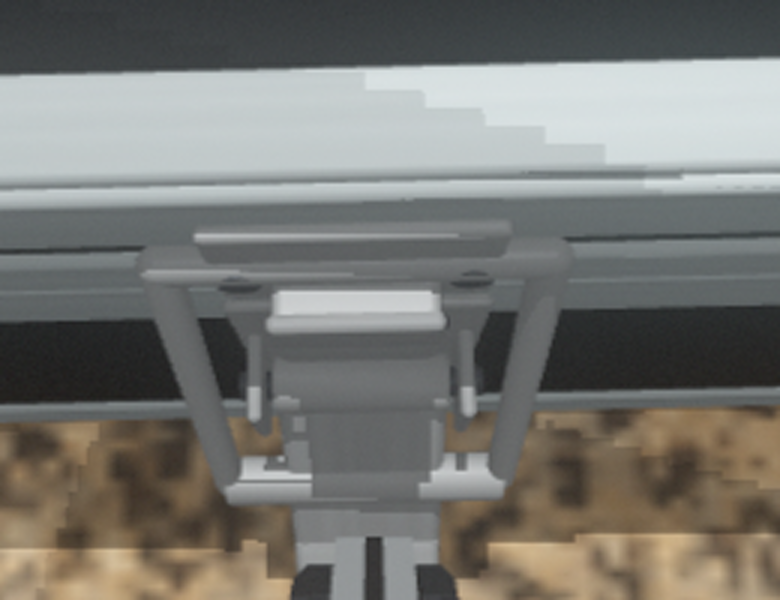

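Emit:
jog_arm([
  [1,0,0.6,0,0,0,0],
  [2,0,1.2,0,0,0,0],
])

```text
time: 15.5
ee_pos: [0.4779, 0.0173, 0.0099]
ee_rot: [[0.875, -0.004, 0.484], [-0.006, -1.0, 0.002], [0.484, -0.005, -0.875]]
contact_force: [-3.3, 1.1, 13.9]
finger_gap: 0.0
```

Run:
```python
from h import *
state()
```

```text
t 15.5 tcp [0.4779 0.0173 0.0099] F [0.4742 0.0172 0.0393] phi 0.505651781514355 tz [ 0.4844  0.0022 -0.8749] q [-0.3008  0.8024  2.3571  2.8457  0.5228 -1.5719] f [-3.3227  1.1392 13.9231]
```

Emit:
jog_arm([
  [1,0,0.6,0,0,0,0],
  [2,0,1.2,0,0,0,0],
])

```text
time: 15.67
ee_pos: [0.4788, 0.0174, 0.0092]
ee_rot: [[0.877, -0.005, 0.481], [-0.007, -1.0, 0.002], [0.481, -0.005, -0.877]]
contact_force: [-5.3, -0.5, 11.6]
finger_gap: 0.0
```

Emit:
jog_arm([
  [1,0,0.6,0,0,0,0],
  [2,0,1.2,0,0,0,0],
])

```text
time: 15.83
ee_pos: [0.4798, 0.0175, 0.0086]
ee_rot: [[0.878, -0.005, 0.478], [-0.007, -1.0, 0.002], [0.478, -0.006, -0.878]]
contact_force: [-6.3, -0.6, 9.8]
finger_gap: -0.0001
```

Run:
```python
from h import *
state()
w=bot.snapshot("wrist")[:,:,::-1]; crop(w,130,60,260,200,3,"pics/w20.png")
s=bot.snapshot("side")[:,:,::-1]; crop(s,210,180,100,75,8,"pics/sd20.png")
```

```text
t 15.8333 tcp [0.4798 0.0175 0.0086] F [0.4764 0.0173 0.038 ] phi 0.4985993474175187 tz [ 0.4782  0.0023 -0.8783] q [-0.2967  0.7989  2.3462  2.8419  0.502  -1.5615] f [-6.2904 -0.5925  9.8487]
```

View pics/w20.png

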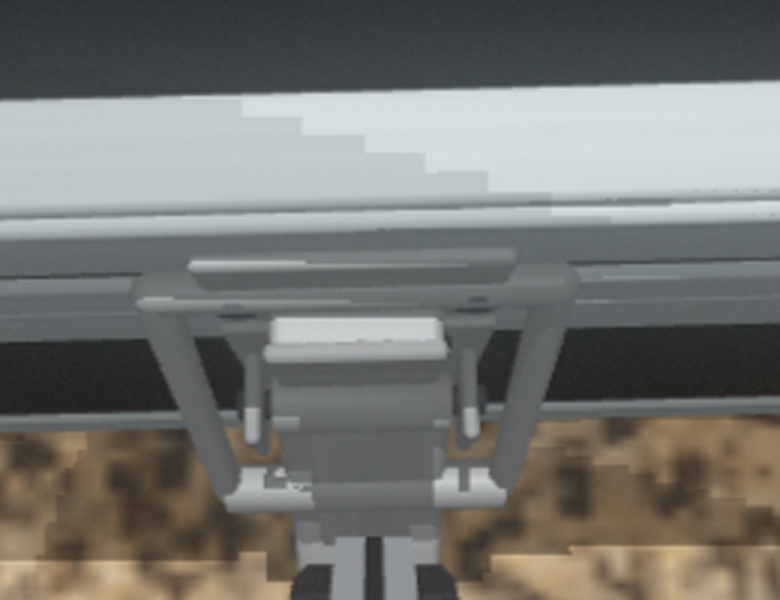

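View pics/sd20.png

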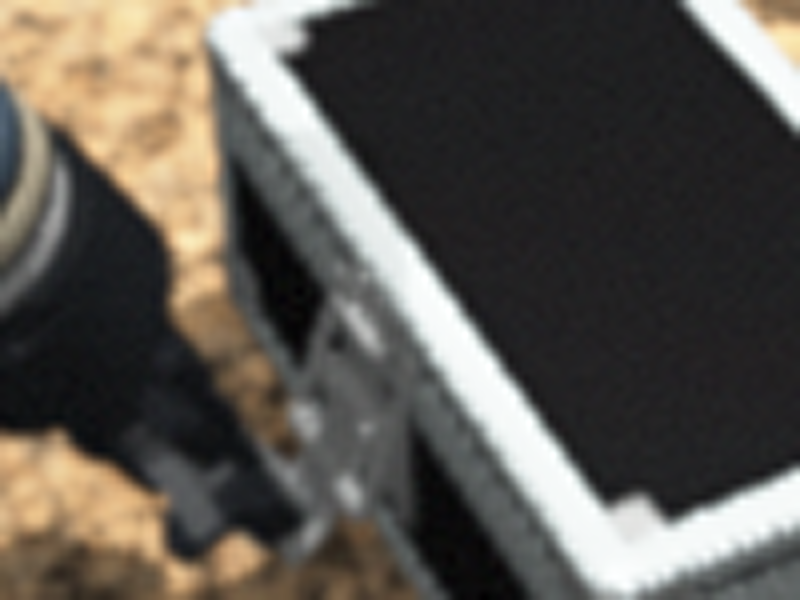

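Emit:
jog_arm([
  [1,0,1,0,0,0,0],
  [2,0,2,0,0,0,0],
  [3,0,3,0,0,0,0],
])

```text
time: 16.18
ee_pos: [0.4828, 0.0176, 0.0069]
ee_rot: [[0.88, -0.006, 0.476], [-0.008, -1.0, 0.003], [0.476, -0.006, -0.88]]
contact_force: [-7.1, -1.0, 9.9]
finger_gap: 0.0003
```

Run:
```python
from h import *
state()
```

```text
t 16.1833 tcp [0.4828 0.0176 0.0069] F [0.4794 0.0174 0.0363] phi 0.4959002562284936 tz [ 0.4758  0.0025 -0.8795] q [-0.2931  0.7993  2.3361  2.8398  0.4899 -1.5545] f [-7.0566 -0.9518  9.8614]
```

Emit:
jog_arm([
  [1.1,0,0.9,0,0,0,0],
  [2.2,0,1.8,0,0,0,0],
  [3.3,0,2.6,0,0,0,0],
])

```text
time: 16.43
ee_pos: [0.4858, 0.0176, 0.0056]
ee_rot: [[0.881, -0.006, 0.473], [-0.008, -1.0, 0.003], [0.473, -0.006, -0.881]]
contact_force: [-8.2, -1.2, 7.3]
finger_gap: 0.0001
```

Run:
```python
from h import *
state()
w=bot.snapshot("wrist")[:,:,::-1]; crop(w,130,60,260,200,3,"pics/w21.png")
```

```text
t 16.4333 tcp [0.4858 0.0176 0.0056] F [0.4825 0.0175 0.035 ] phi 0.4928171287223781 tz [ 0.4731  0.0027 -0.881 ] q [-0.2894  0.7982  2.3255  2.8365  0.4758 -1.5465] f [-8.2342 -1.2066  7.3445]
```

View pics/w21.png

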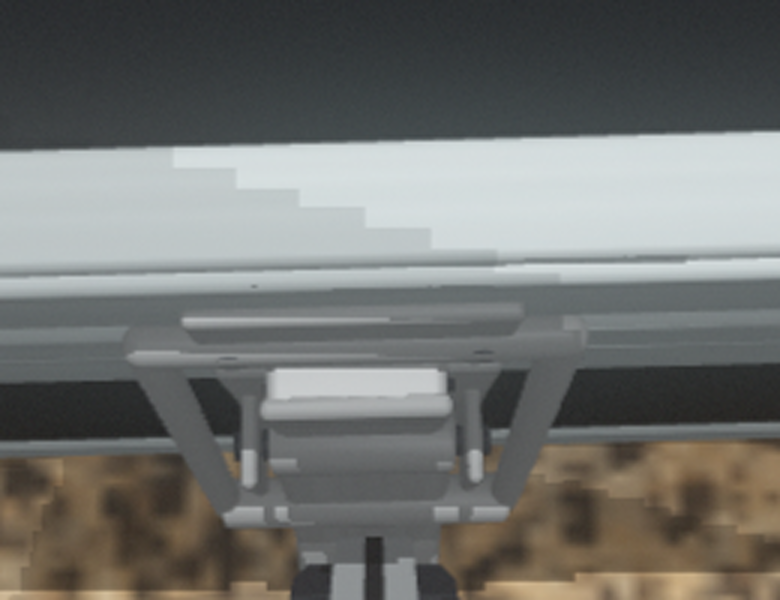

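Emit:
jog_arm([
  [1.2,0,1,0,0,0,0],
  [2.4,0,2,0,0,0,0],
  [3.6,0,3,0,0,0,0],
])

```text
time: 16.73
ee_pos: [0.4897, 0.0177, 0.0043]
ee_rot: [[0.882, -0.006, 0.471], [-0.008, -1.0, 0.003], [0.471, -0.006, -0.882]]
contact_force: [-9.1, -1.0, 6.7]
finger_gap: 0.0002
```

Run:
```python
from h import *
state()
```

```text
t 16.7333 tcp [0.4897 0.0177 0.0043] F [0.4864 0.0176 0.0337] phi 0.4909406420679679 tz [ 0.4715  0.0029 -0.8819] q [-0.2854  0.7975  2.3137  2.8327  0.4619 -1.5377] f [-9.1093 -0.9949  6.7131]
```

Emit:
jog_arm([
  [1.2,0,0.7,0,0,0,0],
  [2.4,0,1.4,0,0,0,0],
  [3.4,0,2,0,0,0,0],
])

```text
time: 16.98
ee_pos: [0.4929, 0.0178, 0.0037]
ee_rot: [[0.883, -0.006, 0.469], [-0.008, -1.0, 0.003], [0.469, -0.006, -0.883]]
contact_force: [-8.3, -0.7, 3.7]
finger_gap: 0.0002
```

Run:
```python
from h import *
state()
w=bot.snapshot("wrist")[:,:,::-1]; crop(w,130,80,260,200,3,"pics/w22.png")
s=bot.snapshot("side")[:,:,::-1]; crop(s,210,180,100,75,8,"pics/sd22.png")
```

```text
t 16.9833 tcp [0.4929 0.0178 0.0037] F [0.4897 0.0176 0.0331] phi 0.4886440520167102 tz [ 0.4694  0.003  -0.883 ] q [-0.282   0.7952  2.3034  2.8279  0.4476 -1.5287] f [-8.3031 -0.7036  3.7073]
```

View pics/w22.png

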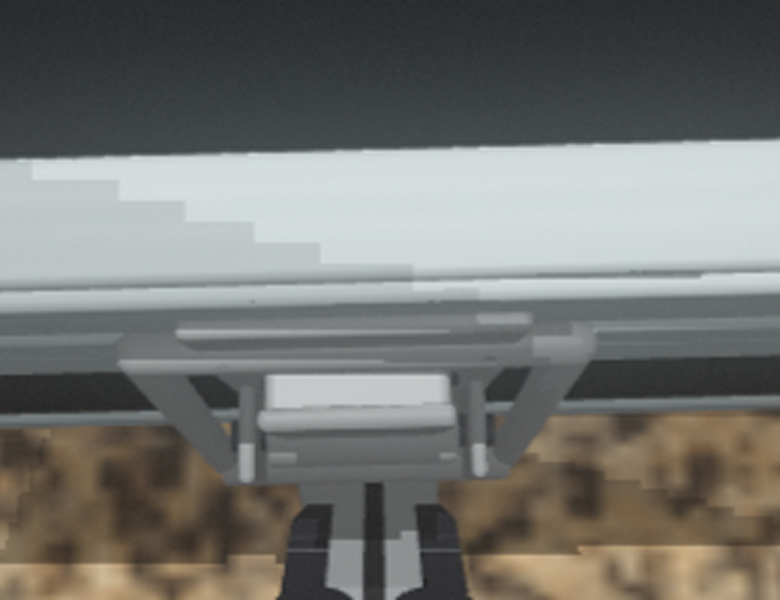

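View pics/sd22.png

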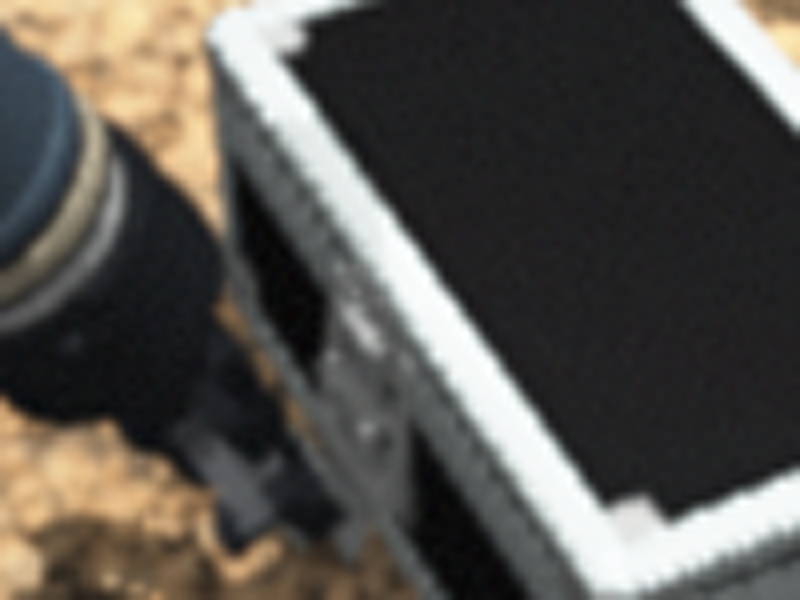

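Emit:
jog_arm([
  [0.8,0,0.5,0,0,0,0],
  [1.6,0,1,0,0,0,0],
  [2.2,0,1.3,0,0,0,0],
])

```text
time: 17.33
ee_pos: [0.4953, 0.0178, 0.0034]
ee_rot: [[0.883, -0.006, 0.469], [-0.008, -1.0, 0.003], [0.469, -0.006, -0.883]]
contact_force: [-8.2, -0.7, 3.2]
finger_gap: -0.0002
```

Emit:
jog_arm([
  [0.6,0,0.3,0,0,0,0],
  [1.2,0,0.6,0,0,0,0],
])

```text
time: 17.5
ee_pos: [0.4965, 0.0178, 0.0033]
ee_rot: [[0.883, -0.005, 0.469], [-0.008, -1.0, 0.003], [0.469, -0.006, -0.883]]
contact_force: [-8.0, -0.5, 1.9]
finger_gap: -0.0001
```

Run:
```python
from h import *
state()
```

```text
t 17.5 tcp [0.4965 0.0178 0.0033] F [0.4933 0.0177 0.0327] phi 0.4877739842758 tz [ 0.4687  0.0032 -0.8834] q [-0.2787  0.7929  2.293   2.8228  0.4346 -1.5197] f [-7.9529 -0.5028  1.8716]
```

Emit:
jog_arm([
  [0.5,0,0.3,0,0,0,0],
  [1,0,0.5,0,0,0,0],
])

```text
time: 17.67
ee_pos: [0.4976, 0.0178, 0.0033]
ee_rot: [[0.883, -0.005, 0.469], [-0.008, -1.0, 0.003], [0.469, -0.006, -0.883]]
contact_force: [-9.1, -0.3, 1.8]
finger_gap: -0.0002
```

Emit:
jog_arm([
  [0.4,0,0.2,0,0,0,0],
  [0.8,0,0.4,0,0,0,0],
])

```text
time: 17.83
ee_pos: [0.4984, 0.0179, 0.0032]
ee_rot: [[0.883, -0.005, 0.468], [-0.008, -1.0, 0.003], [0.468, -0.006, -0.883]]
contact_force: [-7.4, 0.4, 2.3]
finger_gap: 0.0003
```

Emit:
jog_arm([
  [0.4,0,0.2,0,0,0,0],
  [0.4,0,0.2,0,0,0,0],
])

```text
time: 18.0
ee_pos: [0.499, 0.0179, 0.0033]
ee_rot: [[0.883, -0.005, 0.469], [-0.008, -1.0, 0.003], [0.469, -0.006, -0.883]]
contact_force: [-7.5, -0.3, 2.0]
finger_gap: -0.0
```

Emit:
jog_arm([
  [0.4,0,0.2,0,0,0,0],
  [0.8,0,0.4,0,0,0,0],
])

```text
time: 18.17
ee_pos: [0.4993, 0.0179, 0.0032]
ee_rot: [[0.884, -0.006, 0.468], [-0.008, -1.0, 0.003], [0.468, -0.007, -0.884]]
contact_force: [-10.2, -0.8, 3.5]
finger_gap: 0.0002
```

Emit:
jog_arm([
  [0.4,0,0.2,0,0,0,0],
  [0.8,0,0.4,0,0,0,0],
])

```text
time: 18.33
ee_pos: [0.4993, 0.018, 0.0032]
ee_rot: [[0.885, -0.006, 0.466], [-0.008, -1.0, 0.003], [0.466, -0.007, -0.885]]
contact_force: [-11.9, -1.4, 4.7]
finger_gap: 0.0001
```

Run:
```python
from h import *
state()
w=bot.snapshot("wrist")[:,:,::-1]; crop(w,130,80,260,200,3,"pics/w23.png")
s=bot.snapshot("side")[:,:,::-1]; crop(s,210,180,100,75,8,"pics/sd23.png")
```

```text
t 18.3333 tcp [0.4993 0.018  0.0032] F [0.4962 0.0178 0.0326] phi 0.48504691554330004 tz [ 0.4662  0.0032 -0.8846] q [-0.2754  0.7894  2.2833  2.8169  0.4193 -1.5091] f [-11.9186  -1.3781   4.6647]
```

View pics/w23.png

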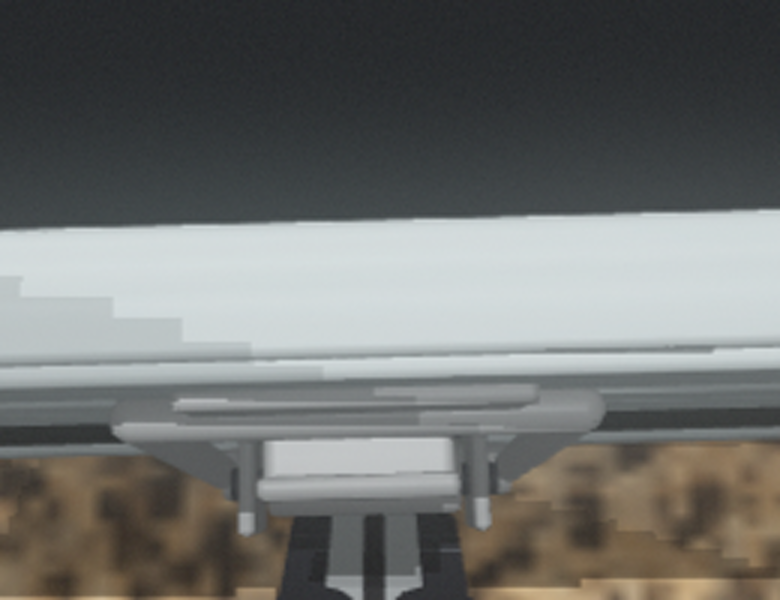

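View pics/sd23.png

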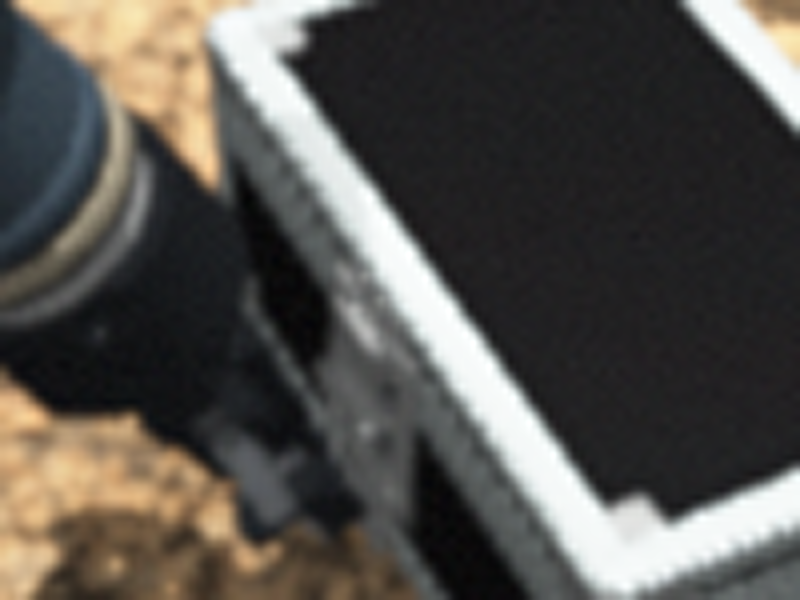

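Emit:
jog_arm([
  [0.5,0,0.2,0,0,0,0],
  [0.9,0,0.4,0,0,0,0],
  [0.9,0,0.4,0,0,0,0],
])

```text
time: 18.68
ee_pos: [0.4993, 0.018, 0.0031]
ee_rot: [[0.885, -0.007, 0.465], [-0.009, -1.0, 0.003], [0.465, -0.007, -0.886]]
contact_force: [-12.3, -2.0, 5.7]
finger_gap: -0.0002
```

Emit:
jog_arm([
  [-3,0,-2,0,0,0,0],
  [-12,0,-7,0,0,0,0],
  [-26,0,-18,0,0,0,0],
  [-35,0,-35,0,0,0,0],
  [-35,0,-65,0,0,0,0],
])

```text
time: 19.1
ee_pos: [0.4441, 0.017, 0.0427]
ee_rot: [[0.88, -0.006, 0.474], [-0.008, -1.0, 0.003], [0.474, -0.007, -0.88]]
contact_force: [1.1, -0.1, 0.9]
finger_gap: 0.0003
```

Run:
```python
from h import *
o=bot.get_obs(); np.save("T24.npy",Tcw("wrist",o)); w=bot.snapshot("wrist")[:,:,::-1]; cv2.imwrite("pics/w24r.png",w); crop(w,130,60,260,200,3,"pics/w24.png")
state()
s=bot.snapshot("side")[:,:,::-1]; crop(s,200,160,120,90,6.6,"pics/sd24.png")
c=bot.snapshot("scene")[:,:,::-1]; crop(c,220,165,120,90,6.6,"pics/sc24.png")
```

```text
t 19.15 tcp [0.4407 0.0182 0.0473] F [0.4373 0.018  0.0768] phi 0.49510719164067185 tz [ 0.4751  0.0032 -0.8799] q [-0.3371  0.6993  2.4408  2.7968  0.4937 -1.5558] f [-1.0438  1.3237  3.7129]
```

View pics/w24.png

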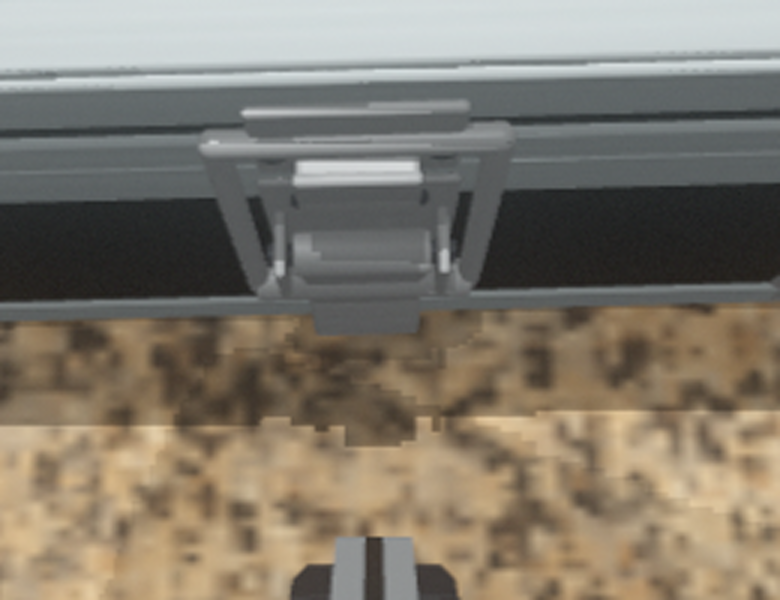

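View pics/sd24.png

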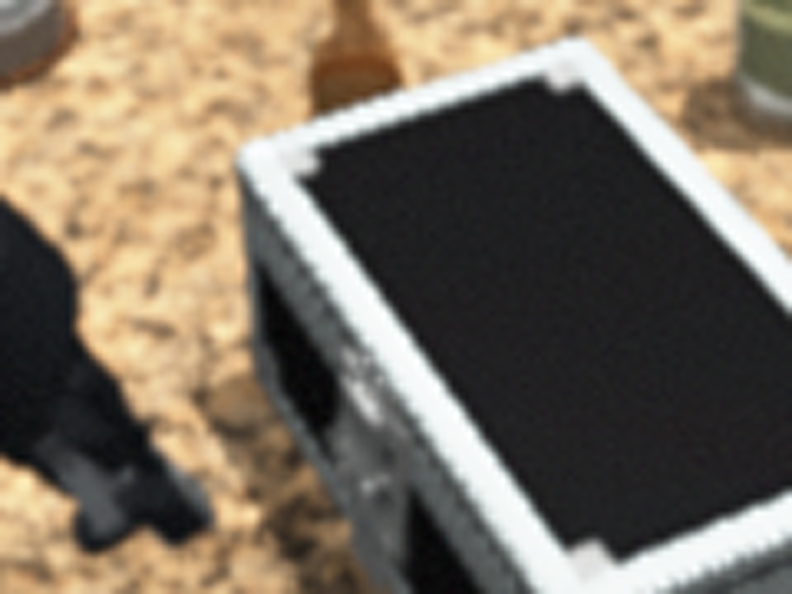

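View pics/sc24.png

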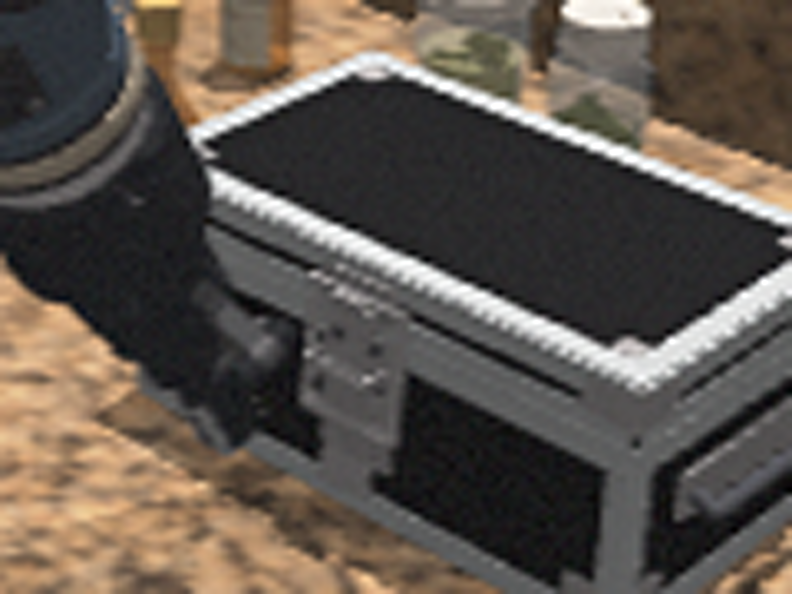

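Emit:
jog_arm([
  [12,0,-14,0,-0.05,0,0],
  [26,0,-35,0,-0.1,0,0],
  [35,0,-55,0,-0.1,0,0],
  [35,0,-55,0,-0.1,0,0],
])

```text
time: 19.58
ee_pos: [0.4497, 0.0402, 0.0757]
ee_rot: [[0.911, 0.021, 0.412], [-0.012, -0.997, 0.076], [0.413, -0.074, -0.908]]
contact_force: [-0.8, 0.0, 0.3]
finger_gap: 0.0
```

Run:
```python
from h import *
state()
o=bot.get_obs(); w=bot.snapshot("wrist")[:,:,::-1]; np.save("T25.npy",Tcw("wrist",o)); cv2.imwrite("pics/w25r.png",w); crop(w,150,80,240,180,3.3,"pics/w25.png")
c=bot.snapshot("scene")[:,:,::-1]; cv2.imwrite("pics/sc25.png",c)
```

```text
t 19.5833 tcp [0.4497 0.0402 0.0757] F [0.4484 0.0379 0.1052] phi 0.4262162506410924 tz [ 0.4122  0.0759 -0.9079] q [-0.309   0.5429  2.3331  2.1104  0.2325 -0.8262] f [-0.8334  0.0155  0.2534]
```

View pics/w25.png

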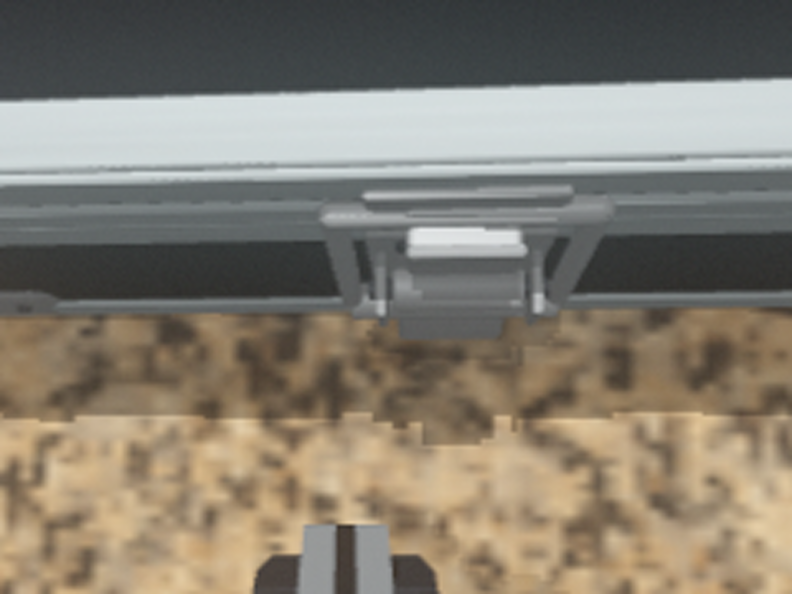

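View pics/sc25.png

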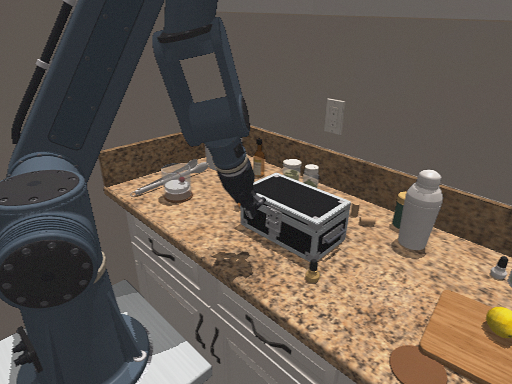

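Run:
```python
from h import *
T=np.load("T24.npy"); cr=lambda p:(p-[130,60]+.5)*3-.5
T2=np.load("T25.npy"); cr2=lambda p:(p-[150,80]+.5)*3.3-.5
for th in(.2,.1,0,-.09):
    tip=[.4936+(-52*np.sin(th)-6.8*np.cos(th))/1e3,.0175,.068+(-52*np.cos(th)+6.8*np.sin(th))/1e3]
    print(th,cr(proj("wrist",tip,T)[0]),cr2(proj("wrist",tip,T2)[0]))
for nm,P in (("lip top outer",[.490,.0175,.1065]),("lip top inner",[.4925,.0175,.1065]),("bar hooked",[.495,.0175,.1025]),("bar hi",[.495,.0175,.109]),("hinge -.09",[.4956,.0175,.046])):
    print(nm,cr(proj("wrist",P,T)[0]),cr2(proj("wrist",P,T2)[0]))
```

```text
0.2 [370.1917 390.3869] [452.6451 395.5588]
0.1 [370.139  371.4912] [452.5998 376.2821]
0 [370.0624 352.04  ] [452.6306 356.5792]
-0.09 [369.9736 334.1223] [452.7221 338.5518]
lip top outer [363.2718 186.3657] [472.716 261.99 ]
lip top inner [363.1996 170.5875] [472.805  246.9365]
bar hooked [363.613  166.7904] [471.5429 238.2021]
bar hi [362.8098 147.1258] [473.7728 227.855 ]
hinge -.09 [368.3204 279.7507] [457.7196 299.8092]
```

Run:
```python
from h import *
s=bot.snapshot("side")[:,:,::-1]; crop(s,160,110,200,150,4,"pics/side26.png")
c=bot.snapshot("scene")[:,:,::-1]; crop(c,200,110,200,150,4,"pics/scene26.png")
for n,(regs) in {"side":{"lidFR":(470,520,90,70),"lidR":(620,440,130,70),"jars":(600,130,150,190),"lidBack":(450,225,120,60)},"scene":{"lidFR":(400,400,120,60),"bodyFR":(410,490,110,90),"lidR":(500,340,100,60),"jars":(330,195,150,90)}}.items():
    a=cv2.cvtColor(cv2.imread(f"pics/{n}8.png"),6).astype(np.float32);b=cv2.cvtColor(cv2.imread(f"pics/{n}26.png"),6).astype(np.float32)
    for k,(x,y,w,h) in regs.items():
        win=cv2.createHanningWindow((w,h),cv2.CV_32F)
        print(n,k,cv2.phaseCorrelate(a[y:y+h,x:x+w],b[y:y+h,x:x+w],win))
# expected px shift (4x) for 2 mm drop of the front-right lid corner
for n in("side","scene"): print(n,(proj(n,[.503,-.108,.116])[0]-proj(n,[.503,-.108,.118])[0])*4)
```

```text
side lidFR ((0.9250002976439404, -0.12685826478061557), 0.2025788030506652)
side lidR ((0.6135234878562699, 0.05059780766840305), 0.5769361032870571)
side jars ((0.034020610859869294, -0.040379106735784376), 0.8434889962938097)
side lidBack ((0.1098844067931708, 0.05455848752354697), 0.801951609187656)
scene lidFR ((-3.964583791581177, 3.905639331737813), 0.45436124589708116)
scene bodyFR ((-0.056421494451548426, -0.0014537030591696976), 0.8741341354228832)
scene lidR ((0.08306843575839196, -0.07039800302248977), 0.8670971387227376)
scene jars ((-0.034712893796822186, 0.02704166463010438), 1.0797009189746998)
side [-0.0872  2.5497]
scene [-0.316   2.9152]
```

View pics/scene26.png

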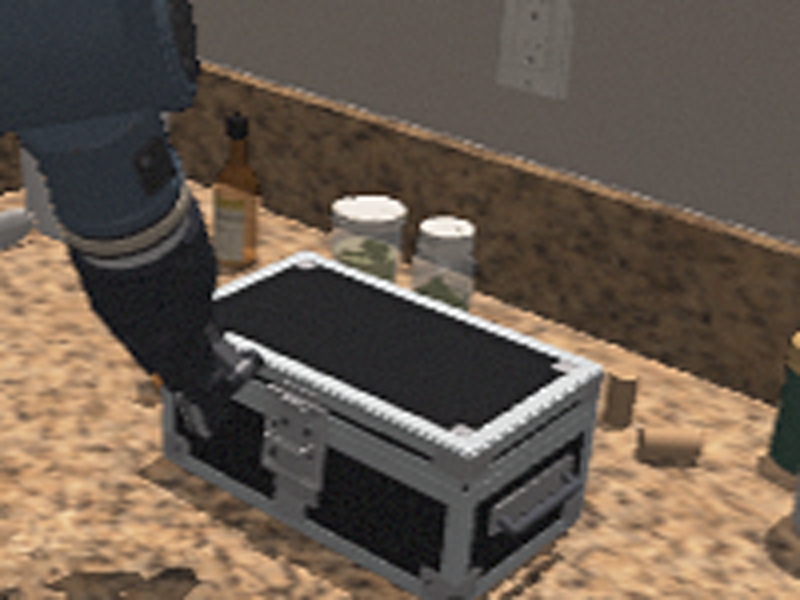

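Run:
```python
from h import *
w=cv2.imread("pics/w25r.png"); crop(w,240,125,110,65,7.2,"pics/w25z.png")
w=cv2.imread("pics/w24r.png"); crop(w,190,85,120,90,6.6,"pics/w24z.png")
```

```text
(no output)
```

View pics/w25z.png

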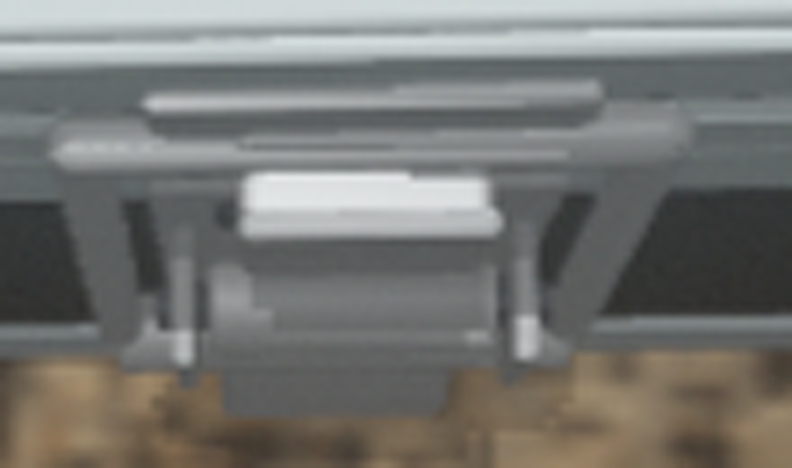

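View pics/w24z.png

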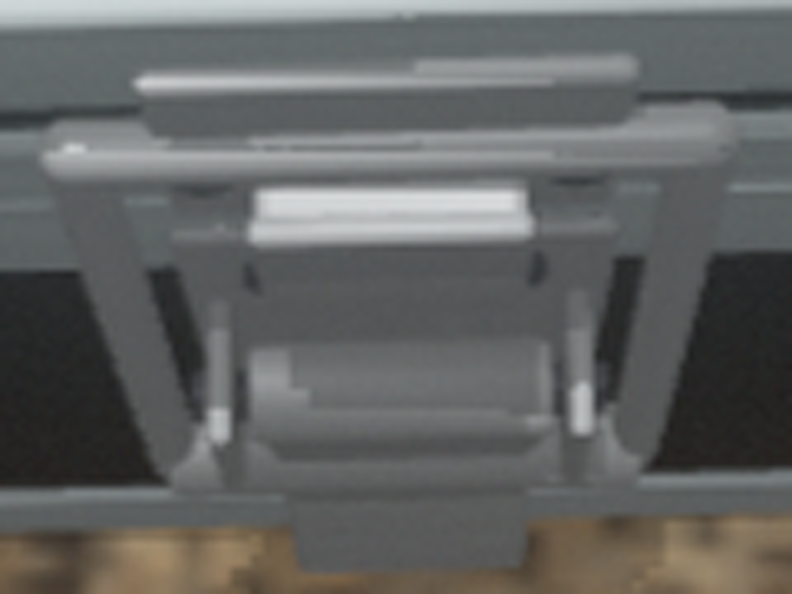

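Emit:
jog_arm([
  [8,0,-18,0,0,0,0],
  [16,0,-36,0,0,0,0],
  [24,0,-54,0,0,0,0],
  [24,0,-54,0,0,0,0],
  [24,0,-54,0,0,0,0],
])

```text
time: 20.2
ee_pos: [0.4493, 0.0415, 0.124]
ee_rot: [[0.91, 0.026, 0.413], [-0.013, -0.996, 0.091], [0.414, -0.089, -0.906]]
contact_force: [-0.6, 0.0, -0.9]
finger_gap: 0.0001
```

Run:
```python
from h import *
state()
s=bot.snapshot("side")[:,:,::-1]; cv2.imwrite("pics/side27.png",s)
```

```text
t 20.2 tcp [0.4493 0.0415 0.124 ] F [0.4479 0.0388 0.1535] phi 0.4276270636112342 tz [ 0.413   0.0915 -0.9061] q [-0.3216  0.3867  2.2895  1.2087  0.2345  0.0854] f [-0.593   0.0149 -0.9024]
```

View pics/side27.png

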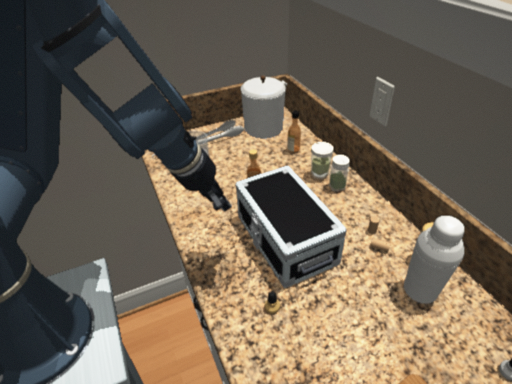

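The case is shut and latched. The arm is clear of everything, and the stopper (272,303) and bottle (253,165) stand where they were.

Run:
```python
from bench import bot
print(bot.close_job())
```

```text
the job is handed in; nothing more can be done
None
```

The case is shut, the bail is hooked behind the keeper's lip, and the lever is home. I handed the job in at about 20 s, with the arm clear and touching nothing.

**What I did, in order:**
- **Lid:** I closed it with the shut fingertips until the seal pushed back with about 8 N.
- **Bail:** I swung it up and over from outside until it fell behind the keeper.
- **Lever:** I pushed it past centre onto its stop with the tool tilted. Readings reached about 15.5 N on the way, and 13–14 N at the stop with no further movement.

**Last checks:**
- The lever stayed put after release, and its tip sits where the home angle of -0.09 puts it.
- The bar looks to be behind the lip. With the lever home, the bail's length puts the bar below the lip's top.
- The lid's front edge dropped an estimated 2.7–3.7 mm in the scene camera, so it is clamped on its seal. The side camera could not confirm this.
- The stopper and bottle stand untouched; I didn't check the glass up close, and the arm never worked near it.

**What disagreed:**
- The real fingertips sit about 27 mm behind the stated tool point, so I corrected for that after the lid.
- The bar appears about 3 mm nearer the lid than drawn hard against the lip's inside.
- While I was backing off, joint 3 read 2.4408 for a moment, against a limit of 2.44. I moved it away at once, but it could count as passing the joint's range.

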